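Pack up the hanging foot of the depositing machine

ROBOT

A 6-joint arm with a two-finger parallel gripper is mounted at the origin on the work surface. World frame = base frame: x ahead of the robot, y to its left, z up, the work surface at z = 0. Lengths are in mm, angles in rad, forces in N, time in s.
With the tool pointing down it reaches from about 350 to 875 mm from the base axis. Payload 4.2 kg.
Tool frame: the origin (TCP) lies where the fingers leave the gripper's body, on its centre line; the fingertips stand 73 mm ahead of it and the grasp point (between the pads) lies 54 mm ahead of it; z points along the fingers, y is the direction in which the jaws open and shut (so a half turn about z gives the same grasp; the last joint's range is limited). The gripper opens to 85 mm and grips with 20 to 120 N. Pads are 22 mm wide; open, the fingers measure 114 mm over their backs; the gripper's body (76 mm by 85 mm) begins 54 mm behind the grasp point. The pads swing forward as they close: fully open they stand 13 mm farther back than shut.
Start: joints at [1.529, 0.385, 0.008, 0, -1.194, -0.259], TCP at [185.145, 596.926, 303.912] pointing down, gripper open.
Joint ranges: [-3.14, 3.14], [-1.21, 2.06], [-1.07, 1.41], [-3.16, 2.05], [-2.99, -0.16], [-3.1, 3.1]. Speed limits (rad/s): [2.79, 2.79, 3.14, 3.14, 3.14, 3.14].

INTERFACE

Orientations are given as a unit quaternion [x, y, z, w].
In Python, from bench import arm gives the robot as it stands.
- The arm moves only by the tool apply_moves, never from a script. Its argument "increments" is a list that holds one entry, the list of rows, each a list of 7 numbers: the shift along the tool's x, y, z scaled (see below), then the turn, a rotation vector about the tool's x, y, z scaled (see below), then the gripper's target within -1 to 1 (fully open at 1, half-way at 0, shut at -1). A call has 1 to 10 rows; each row is the pose to reach, as a shift and turn from the pose commanded when the call began, along the tool's axes at that moment; what a row does not reach only later rows make up. The controller multiplies each number of a shift by 100 mm and each number of a turn by 0.5 rad. A row lasts 1/10 s, in which the tool goes at most 50 mm and 8.59 degrees, less where a joint would pass 70% of its speed; a pose out of reach is approached as far as the arm can. A call with a number of a shift or a turn outside -1 to 1 is refused whole. A call with a gripper value outside its range is refused whole. The fingers move at their own pace and stop on an object; the grip force is fixed at half the most. Time passes only in rows, so rows that repeat a pose let the fingers close. It gives the time, the measured TCP pose, the force and the opening at its end, in the units of the state.
- arm.read_state(): the state, without advancing time (a new reading comes with each control period).
- arm.get_image(name): name is "scene" or "top"; returns a dict with "img" (420x560x3 uint8, red, green, blue), "fx", "fy", "cx", "cy" (pixels), "pose" (4x4, takes a point from camera to world coordinates). Camera axes: x right, y up, looking along -z (the intrinsics and any distortion apply to the point x, -y, -z); pixel columns grow to the right and rows downward; lengths in mm; the calibration is good to about 2 mm. A picture is of the moment at which its call begins. There is no depth.
- arm.job_done(): hands the job in, once; it reports no verdict.
Trained networks look in a picture, given as the dict that the camera call returned (one of the last four; its "shot" number tells which), for a name from the list of things; names that differ only in an ending like _2 or _b are one class to them, and where a whole thing is asked for, a point or a joint stands for the part that bears it (a point fixed in the world has none). Each returns a list of dicts, best first, with "conf" (0 to 1); they miss things now and then, are a little off and sometimes report something else, mostly with a low value. They report only what shows in the picture. A call takes as long as a camera call. They do not tell look-alikes from the thing itself.
- arm.outline_of(label, picture): "pixels" (420x560 bool, what is visible of it) and "box" ([centre column, centre row, width, height] in pixels, round what is visible of it).
- arm.mark_of(label, picture): "at" ([column, row] in pixels: a listed point, or the origin of a listed thing).
The state is a dict: "clock": time; "joints": joint angles; "joint_vel": joint speeds; "joint_efforts": joint torques, N m; "position": TCP position; "ee_rot": TCP orientation; "contact_force": force on the tool from outside, world axes, zero at the start; "wrist_torque": the same for the moment, N m; "gripper_width": finger opening in mm.
Only numpy, scipy, OpenCV 4.12 (cv2) and the standard library are available. Lean on these libraries where they do the work, as an engineer would, in place of code of your own. Each camera call takes 0.05 s, during which the arm holds its last target.

TASK

Since the depositing machine was shifted on its white slab, one front foot hangs clear of the steel table. Lay one or more of the blue packing plates flat under it, as many as the gap needs, then slide the orange tapered packer in on top of them, thin end first, until by feel the gap is closed and the rubber foot bears firmly on the slope, pressed up a few millimetres but never more than 6. Finish while still gripping the tapered packer and holding the stack in place under the foot, and leave the tools and parts lying around undisturbed.

Things in the scene. Friction and masses are not known exactly. Their poses are not given: they have to be found in the camera images.
- machine: depositing machine on two parallel aluminium rails; fixed, but its place, heading and height differ. Origin: straight below the middle of the hanging foot, 16 mm below the unloaded foot's underside (0 to 13 mm above the table). x: level, along the rails, from the hanging foot into the machine: packers go in this way. y: level, left of x; z up. Control box from x = 190 mm, deck 300 mm up from 150 mm.
- foot_pad (a point): lowest point of the hanging foot, a domed black rubber buffer of 20 mm radius under the end of a rail. Its height above the table (z = 0) is the gap, 16 to 29 mm at the start; it rises with the foot. The other front foot (260 mm to the machine's -y) and the rear feet stand on a thick white slab and need nothing; the slab begins 120 mm beyond this foot (+x).
- rail_end (a point): middle of the top edge of the end of the rail that carries the hanging foot: 28 mm in front of the foot's middle (machine -x), 66 mm above the machine's origin. The rail is 40 mm wide and 20 mm high, its underside 30 mm above the foot's unloaded underside.
- foot (a joint): how far the hanging foot is pressed up, in m: 0 unloaded, at most 0.010. It springs back with 2 N per mm; with the taper at 0.003 the push needed is about 5 N (3 to 7). About 0.003 is a firm bearing (0.001 is too little to count); above 0.006 the machine is being jacked up.
- plate0: flat blue packing plate, 130 mm long (x), 40 mm wide (y), 7 mm thick (z), 40 g. Origin: middle of its underside. Both ends are alike. All three plates are equal; one or two of them are needed, the others stay spare.
- plate1: flat blue packing plate, 130 mm long (x), 40 mm wide (y), 7 mm thick (z), 40 g. Origin: middle of its underside. Both ends are alike. All three plates are equal; one or two of them are needed, the others stay spare.
- plate2: flat blue packing plate, 130 mm long (x), 40 mm wide (y), 7 mm thick (z), 40 g. Origin: middle of its underside. Both ends are alike. All three plates are equal; one or two of them are needed, the others stay spare.
- taper: orange tapered packer, 140 mm long (x), 40 mm wide (y), 60 g. Origin: middle of its flat underside. Thin end at x = +70 mm, 5 mm thick; the top slopes up 0.14 mm per mm to 19 mm at x = -30 mm; from there to x = -70 mm a level heel 19 mm thick, upright sides, to hold it by across its width. With the right number of plates the foot ends on the slope; with too few the slope passes below it.
- pulley_a: small aluminium toothed pulley, 28 mm across, 18 mm high, lying among the packers; leave alone
- pulley_b: larger aluminium toothed pulley, 40 mm across, 20 mm high; leave alone
- wrench: steel wrench 180 mm long; leave alone
- screwdriver: screwdriver with green handle, 200 mm long; leave alone
- gearmotor: steel motor standing on a white gear housing, 145 x 55 mm, 120 mm high; leave alone
- level: aluminium spirit level 200 x 22 x 45 mm; leave alone
- screw_tray: grey tray of screws 130 x 90 x 30 mm; leave alone
Mind the look-alikes: they are no part of the job. What is shaped like the plate2 but green or pink is not meant.

How it is judged (in metres and radians):
On the way, in this order (a step that is already met when the one before it is completed fails the run):
1. a blue plate lies flat on the table under the hanging foot ((((x of foot_pad in the frame of plate0 between -0.055 and 0.055 m and y of foot_pad in the frame of plate0 between -0.015 and 0.015 m and height (world z) of plate0 below 0.018 m and angle between plate0's own z axis and vertical below 0.08 rad) and height (world z) of plate0 below 0.003 m and linear speed of plate0 below 0.01 m/s) or ((x of foot_pad in the frame of plate1 between -0.055 and 0.055 m and y of foot_pad in the frame of plate1 between -0.015 and 0.015 m and height (world z) of plate1 below 0.018 m and angle between plate1's own z axis and vertical below 0.08 rad) and height (world z) of plate1 below 0.003 m and linear speed of plate1 below 0.01 m/s) or ((x of foot_pad in the frame of plate2 between -0.055 and 0.055 m and y of foot_pad in the frame of plate2 between -0.015 and 0.015 m and height (world z) of plate2 below 0.018 m and angle between plate2's own z axis and vertical below 0.08 rad) and height (world z) of plate2 below 0.003 m and linear speed of plate2 below 0.01 m/s))), for 0.2 s.
2. the tapered packer has closed the gap: the foot bears on its slope and it lies on the plates (value of joint foot above 0.001 m and contact force between machine and taper above 1.5 N and x of foot_pad in the frame of taper between -0.032 and 0.06 m and y of foot_pad in the frame of taper between -0.015 and 0.015 m and angle between taper's own z axis and vertical below 0.08 rad and (((x of foot_pad in the frame of plate0 between -0.055 and 0.055 m and y of foot_pad in the frame of plate0 between -0.015 and 0.015 m and height (world z) of plate0 below 0.018 m and angle between plate0's own z axis and vertical below 0.08 rad) and contact force between taper and plate0 above 1 N) or ((x of foot_pad in the frame of plate1 between -0.055 and 0.055 m and y of foot_pad in the frame of plate1 between -0.015 and 0.015 m and height (world z) of plate1 below 0.018 m and angle between plate1's own z axis and vertical below 0.08 rad) and contact force between taper and plate1 above 1 N) or ((x of foot_pad in the frame of plate2 between -0.055 and 0.055 m and y of foot_pad in the frame of plate2 between -0.015 and 0.015 m and height (world z) of plate2 below 0.018 m and angle between plate2's own z axis and vertical below 0.08 rad) and contact force between taper and plate2 above 1 N))), for 0.2 s.
At the end, for the whole second after the job is handed in: Foot pressed up 1 to 6 mm by the taper's slope (not its heel); taper flat (0.08 rad) on a blue plate, the lowest plate flat on the table; foot above both, within 15 mm of their centre lines and 10 mm or more from the thin end and plate ends; fingers still grip the taper (over 3 N); all at rest (all of step 2 and (((x of foot_pad in the frame of plate0 between -0.055 and 0.055 m and y of foot_pad in the frame of plate0 between -0.015 and 0.015 m and height (world z) of plate0 below 0.018 m and angle between plate0's own z axis and vertical below 0.08 rad) and height (world z) of plate0 below 0.003 m and linear speed of plate0 below 0.01 m/s) or ((x of foot_pad in the frame of plate1 between -0.055 and 0.055 m and y of foot_pad in the frame of plate1 between -0.015 and 0.015 m and height (world z) of plate1 below 0.018 m and angle between plate1's own z axis and vertical below 0.08 rad) and height (world z) of plate1 below 0.003 m and linear speed of plate1 below 0.01 m/s) or ((x of foot_pad in the frame of plate2 between -0.055 and 0.055 m and y of foot_pad in the frame of plate2 between -0.015 and 0.015 m and height (world z) of plate2 below 0.018 m and angle between plate2's own z axis and vertical below 0.08 rad) and height (world z) of plate2 below 0.003 m and linear speed of plate2 below 0.01 m/s)) and value of joint foot below 0.006 m and contact force between the fingers and taper above 3 N and linear speed of taper below 0.01 m/s); the arm keeps its last pose, push and grip.
It fails at once if the machine is jacked up: the foot pressed up more than 6 mm (value of joint foot above 0.006 m).
It fails at once if a tool or part lying around is moved more than 30 mm (distance of any of pulley_a, pulley_b, wrench, screwdriver, gearmotor, level, screw_tray from where it was at the start of the episode above 0.03 m).
It also fails if it takes over 72 s, if anything falls off the work surface, if the arm or the gripper's body presses on something with over 40 N, if the wrist force passes 120 N, or if a joint passes its speed limit or range.

## Working session

There is one attempt and no reset: what is moved stays moved. The work goes in short steps, Python scripts to look and compute and a tool call to move; the robot and the scene stay as the last step left them, time stands still between calls to the robot, and variables do not carry over. Pictures are saved under pics/ and viewed, and the job is handed in when it is done.

Besides the shell and the picture viewer there is one more tool, called as name([rows], argument=value, ...), one row to a line, values as JSON. apply_moves: Moves the arm, as the interface text tells. Shifts and turns lie within -1 to 1; 1 stands for 100 mm of shift or 0.5 rad of turn. Its arguments: {"type":"object","properties":{"increments":{"type":"array"}},"required":["increments"]}

```bash
ls; mkdir -p pics
python3 - <<'E'
from bench import arm
import cv2
s=arm.read_state();print(s)
for n in("scene","top"):
    p=arm.get_image(n);cv2.imwrite(f"pics/{n}0.png",cv2.cvtColor(p["img"],cv2.COLOR_RGB2BGR))
    print(n,p["fx"],p["fy"],p["cx"],p["cy"],p["pose"],[k for k in p])
    for l in("foot_pad","rail_end","plate0","taper","machine","pulley_a"):
        print(l,[(a["at"],round(a["conf"],2)) for a in arm.mark_of(l,p)])
E
```

```text
pics
{'clock': 0.0, 'joints': array([ 1.52858630e+00,  3.85527968e-01,  6.61423963e-03, -4.92139800e-04,
       -1.19401320e+00, -2.58573926e-01]), 'joint_vel': array([ 0.00127908,  0.00043759,  0.001104  ,  0.00030447, -0.00130344,
       -0.00020021]), 'joint_efforts': array([-2.10558346e-04, -3.92282939e+01,  1.88401669e+01,  4.18632299e+00,
       -4.51522123e-03, -1.06094323e-06]), 'position': array([185.03364085, 596.52490299, 302.83516267]), 'ee_rot': array([ 9.88698233e-01, -1.49915364e-01, -1.12353733e-04,  1.08376586e-03]), 'contact_force': array([ 0.19961313, -0.01973758,  0.29390553]), 'wrist_torque': array([ 0.02674848, -0.00767495,  0.03387069]), 'gripper_width': 85.23746684323118}
scene 461.9062287851442 461.9062287851442 281.61259224571455 214.28010008240093 [[ 8.60478081e-01 -3.59187364e-01  3.61333516e-01  8.92958826e+02]
 [ 5.09471920e-01  6.12155683e-01 -6.04734473e-01 -7.41269956e+02]
 [-3.97938393e-03  7.04450039e-01  7.09742423e-01  8.49603333e+02]
 [ 0.00000000e+00  0.00000000e+00  0.00000000e+00  1.00000000e+00]] ['img', 'fx', 'fy', 'cx', 'cy', 'pose', 'shot'
[... 454 characters left out ...]
01 -8.14425046e-02  4.12011533e+02]
 [-9.99436399e-01 -1.07469459e-02 -3.18023249e-02 -9.70130014e+01]
 [-3.25708837e-02  8.11381967e-02  9.96170533e-01  1.00597075e+03]
 [ 0.00000000e+00  0.00000000e+00  0.00000000e+00  1.00000000e+00]] ['img', 'fx', 'fy', 'cx', 'cy', 'pose', 'shot']
foot_pad []
rail_end [([154.4, 224.2], 0.68)]
plate0 [([296.5, 232.9], 0.92), ([367.5, 218.9], 0.89), ([205.5, 275.6], 0.82), ([216.4, 156.1], 0.75), ([399.7, 327.6], 0.7), ([263.3, 100.2], 0.69), ([138.9, 294.6], 0.67), ([293.0, 174.3], 0.63)]
taper [([363.2, 175.4], 0.95)]
machine [([153.1, 224.1], 0.81), ([337.7, 279.8], 0.38)]
pulley_a [([339.3, 280.1], 0.76), ([328.2, 196.0], 0.51), ([422.7, 138.0], 0.35)]
```

Run:
```python
import cv2
a=cv2.imread("pics/scene0.png");cv2.imwrite("pics/s0b.png",cv2.resize(a,(784,588),interpolation=cv2.INTER_CUBIC))
a=cv2.imread("pics/top0.png");cv2.imwrite("pics/t0b.png",cv2.resize(a,(784,588),interpolation=cv2.INTER_CUBIC))
```

```text
(no output)
```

View pics/s0b.png

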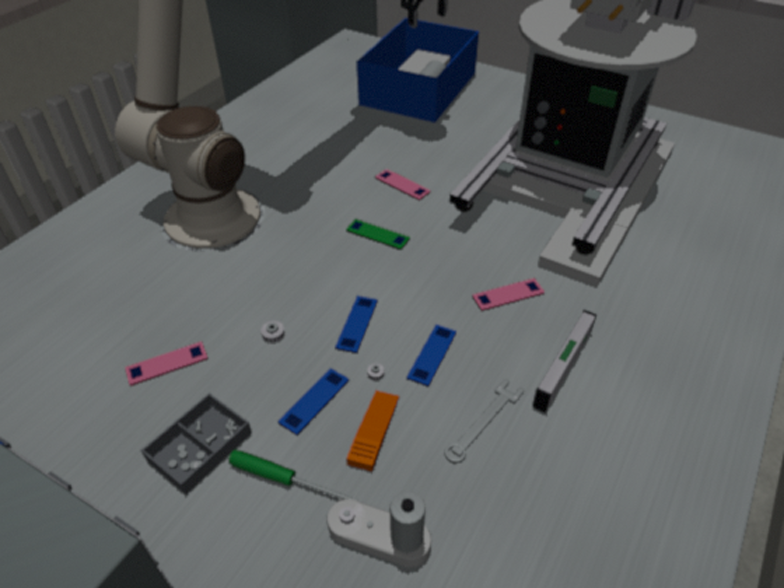

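View pics/t0b.png

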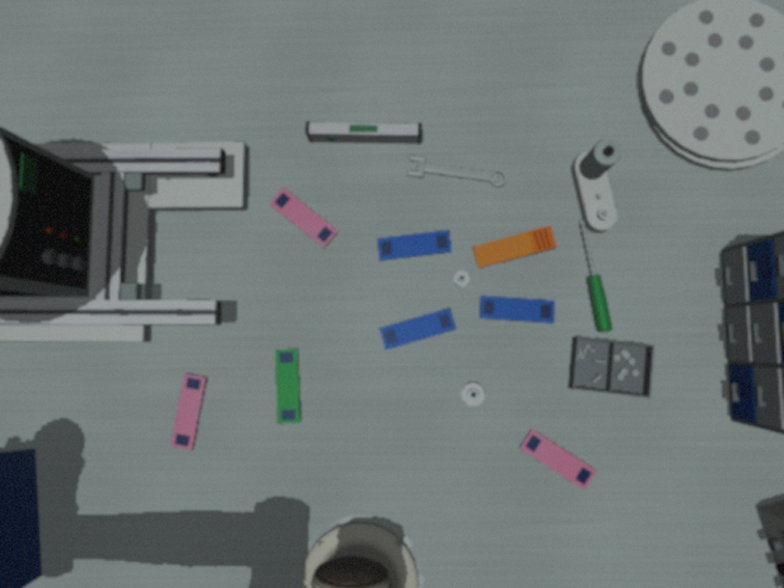

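The top view looks down on the table, with world +x up and +y left. The hanging foot is at about (230,312) of the enlarged picture, and packers go in leftwards (+y). The three blue plates are at (414,245), (418,328) and (517,310). The taper is at (515,246) with its ribbed heel to the right, so its thin end already points at the machine. Next I measure.

```bash
cat > h.py <<'E'
import numpy as np, cv2
from bench import arm
def ray(p,uv):
    d=np.array([(uv[0]-p["cx"])/p["fx"],-(uv[1]-p["cy"])/p["fy"],-1.]);P=np.array(p["pose"])
    return P[:3,3],P[:3,:3]@d
def onz(p,uv,z):
    o,d=ray(p,uv);return o+d*(z-o[2])/d[2]
def proj(p,X):
    P=np.array(p["pose"]);c=P[:3,:3].T@(np.array(X,float)-P[:3,3])
    return np.array([p["cx"]+p["fx"]*c[0]/-c[2],p["cy"]-p["fy"]*c[1]/-c[2]])
def tri(a,ua,b,ub):
    o1,d1=ray(a,ua);o2,d2=ray(b,ub)
    s=np.linalg.lstsq(np.c_[d1,-d2],o2-o1,rcond=None)[0]
    A=o1+s[0]*d1;B=o2+s[1]*d2;return (A+B)/2,np.linalg.norm(A-B)
def save(n,img,box=None,k=1):
    if box: img=img[box[1]:box[3],box[0]:box[2]]
    cv2.imwrite("pics/"+n,cv2.resize(cv2.cvtColor(img,cv2.COLOR_RGB2BGR),None,fx=k,fy=k,interpolation=cv2.INTER_CUBIC))
def rects(p,kind,z):
    hsv=cv2.cvtColor(p["img"],cv2.COLOR_RGB2HSV);lo,hi=dict(blue=((105,120,40),(125,255,255)),orange=((5,150,80),(20,255,255)))[kind]
    m=cv2.inRange(hsv,lo,hi);m=cv2.morphologyEx(m,cv2.MORPH_CLOSE,np.ones((5,5)))
    out=[]
    for c in cv2.findContours(m,cv2.RETR_EXTERNAL,cv2.CHAIN_APPROX_NONE)[0]:
        if cv2.contourArea(c)<200: continue
        w=np.array([onz(p,q[0],z)[:2] for q in c],np.float32)
        (cx,cy),(a,b),t=cv2.minAreaRect(w)
        if a<b:a,b,t=b,a,t+90
        t=(t)%180
        out.append((round(cx),round(cy),round(a),round(b),round(t)))
    return out
E
python3 - <<'E'
from h import *
S=arm.get_image("scene");T=arm.get_image("top")
for l in("rail_end","foot_pad"):
    a=arm.mark_of(l,S);b=arm.mark_of(l,T);print(l,[x["at"] for x in a],[x["at"] for x in b])
    if a and b: print(tri(S,a[0]["at"],T,b[0]["at"]))
for p in(S,T):
    print("blue",rects(p,"blue",7));print("orange",rects(p,"orange",10))
save("s1.png",S["img"],(290,80,450,200),5);save("t1.png",T["img"],(60,90,200,250),3.6)
E
```

```text
rail_end [[326.6, 139.6]] [[153.2, 224.0]]
(array([458.51847367, 233.42591724,  78.01912053]), np.float64(0.42477076924247964))
foot_pad [[331.5, 148.6]] [[327.6, 199.8]]
(array([ 550.39818691, -122.82945987,  314.68600765]), np.float64(143.82922184812708))
blue [(468, -280, 130, 39, 85), (584, -101, 131, 39, 96), (435, -106, 131, 39, 106), (32, 840, 570, 336, 96)]
orange [(577, -277, 132, 41, 103)]
blue [(105, 599, 232, 70, 3), (316, -662, 96, 39, 0), (433, -104, 127, 37, 106), (465, -279, 128, 38, 86), (532, -707, 106, 45, 180), (582, -100, 127, 38, 96)]
orange [(576, -277, 139, 37, 104)]
```

View pics/s1.png

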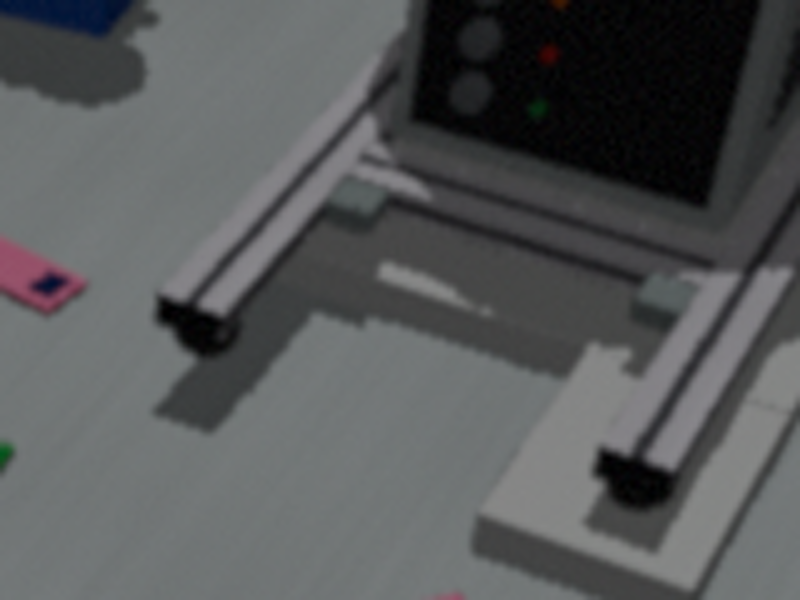

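View pics/t1.png

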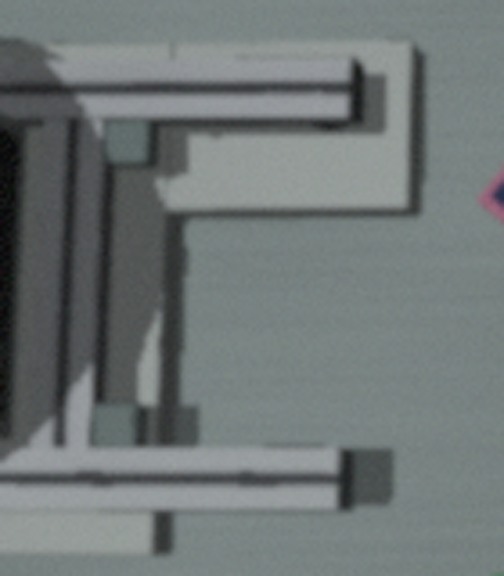

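Run:
```python
from h import *
S=arm.get_image("scene");T=arm.get_image("top")
s=lambda x,y:(290+(x+.5)/5-.5,80+(y+.5)/5-.5)
t=lambda x,y:(60+(x+.5)/3.6-.5,90+(y+.5)/3.6-.5)
A,e=tri(S,s(192,303),T,t(341,479));print("hang",A,e)
B,e=tri(S,s(636,460),T,t(351,89));print("other",B,e, np.linalg.norm((A-B)[:2]))
d=(A-B)[:2];print("heading from ends",np.degrees(np.arctan2(-d[0],d[1]))) 
for y0,y1 in((449,449),(508,511)):
    p=onz(T,t(40,y1),75);q=onz(T,t(335,y0),75);print(np.degrees(np.arctan2(*(p-q)[:2][::-1])))
# edges subpixel: gradient of rows
g=cv2.cvtColor(T["img"],cv2.COLOR_RGB2GRAY).astype(float)
for c in range(80,156,8):
    col=g[205:240,c-1:c+2].mean(1); d=np.diff(col); print(c, 205+np.argmax(d)+.5, 205+np.argmin(d)+.5, np.round(col[5:32]).astype(int))
for l in ("pulley_a","wrench","gearmotor","screwdriver","screw_tray","level"):
    for m in arm.mark_of(l,T)[:2]: print(l,round(m["conf"],2),onz(T,m["at"],10).round())
```

```text
hang [462.5326414  231.3840133   78.38566225] 2.8947711762257584
other [721.40650096 229.9594941   75.11055911] 1.2916751672087587 258.8777789127849
heading from ends 89.68471859308552
89.40256771777692
90.05455967394354
80 223.5 221.5 [150 150 150 150 152 154 156 155 154 151 135 105  74  76 111 141 152 155
 156 156 154 146 146 152 154 153 155]
88 224.5 220.5 [106 106 105 109 129 149 153 154 152 149 133  98  72  65  87 126 150 156
 154 155 151 138 137 149 155 155 154]
96 223.5 221.5 [ 94  93  94 100 128 148 155 156 154 152 139 108  76  74 109 139 152 154
 155 157 149 137 138 150 154 153 153]
104 213.5 231.5 [ 61  63  62  81 122 149 156 155 154 152 140 109  76  76 108 140 153 156
 157 154 148 120  80  63  62  61  64]
112 213.5 220.5 [ 78  78  79  92 126 149 156 155 156 154 139 108  78  76 108 141 153 155
 155 155 149 131 121 128 132 131 131]
120 223.5 221.5 [129 129 128 133 145 155 154 154 157 153 139 110  76  77 111 140 152 157
 155 155 150 133 122 126 132 129 130]
128 224.5 220.5 [129 129 129 132 145 152 155 157 155 150 127  90  68  69  90 126 150 155
 155 155 150 130 120 126 131 131 130]
136 224.5 221.5 [128 129 126 116 130 150 154 156 155 153 140 110  78  71  94 128 152 155
 156 155 150 131 118 126 128 129 128]
144 223.5 221.5 [129 130 124 117 129 149 156 157 156 153 139 111  78  79 110 140 154 155
 157 155 151 130 117 124 127 130 129]
152 223.5 221.5 [128 129 129 130 137 144 147 145 147 143 135 111  77  75 102 127 139 141
 141 140 136 121 117 125 129 129 129]
pulley_a 0.57 [ 319. -198.   10.]
pulley_a 0.39 [ 522. -181.   10.]
wrench 0.86 [ 716. -178.   10.]
gearmotor 0.85 [ 672. -419.   10.]
screwdriver 0.96 [ 524. -416.   10.]
screw_tray 0.7 [ 376. -435.   10.]
level 0.65 [781.  -6.  10.]
```

```bash
cat > plan.py <<'E'
# usage: plan.py "x y z yaw tilt" ... ; prints moves from last committed command; tilt>0 = body leans to machine -x (world -y)
import sys,json,numpy as np
from scipy.spatial.transform import Rotation as R
def tool(yaw,tilt):
    y=np.radians(yaw);x=np.array([np.cos(y),np.sin(y),0]);z=np.array([0,0,-1.]);yy=np.cross(z,x)
    r=R.from_matrix(np.c_[x,yy,z]); return r*R.from_rotvec([0,-np.radians(tilt),0])
L=73
def load():
    try: d=json.load(open("cmd.json"));return np.array(d["p"]),R.from_quat(d["q"])
    except FileNotFoundError:
        from bench import arm
        q=arm.read_state()["ee_rot"]; q=[q[0],q[1],0,0]; return np.array([185.145,596.926,303.912]),R.from_quat(q)
def rel(p,r,P,Q):
    return np.r_[r.inv().apply(P-p)/100,(r.inv()*Q).as_rotvec()/.5]
def commit(v):
    p,r=load();v=np.array(v,float);p2=p+r.apply(v[:3]*100);r2=r*R.from_rotvec(v[3:6]*.5)
    json.dump(dict(p=list(p2),q=list(r2.as_quat())),open("cmd.json","w"));return p2,r2
if __name__=="__main__":
    if sys.argv[1]=="c":
        p,r=commit(eval(sys.argv[2]));print("cmd",p.round(1));sys.argv=sys.argv[2:]
    p,r=load()
    for a in sys.argv[1:]:   # tip position (73 ahead), yaw, tilt -- all from the same start
        x,y,z,yaw,t=map(float,a.split());Q=tool(yaw,t);P=np.array([x,y,z])-Q.apply([0,0,L])
        v=rel(p,r,P,Q);print(a,"->",v.round(3).tolist(),"rows>=",max(np.linalg.norm(v[:3])*2,np.linalg.norm(v[3:])*.5/.15).round(1),"TCP",P.round(1))
E
python3 - <<'E'
from h import *
T=arm.get_image("top")
for z in(75,78): print(onz(T,(154.2,222.5),z),onz(T,(100,222.5),z))
E
python3 plan.py "420 0 190 -60 0" "448 -151 120 -74 0"
```

```text
[461.98511191 232.06525889  75.        ] [463.24292156 360.84897222  75.        ]
[461.82407491 231.00482302  78.        ] [463.07783134 359.3735382   78.        ]
420 0 190 -60 0 -> [4.012, 5.005, 0.409, 0.0, 0.0, 1.493] rows>= 12.9 TCP [420.   0. 263.]
448 -151 120 -74 0 -> [4.727, 6.365, 1.109, 0.0, 0.0, 1.981] rows>= 16.0 TCP [ 448. -151.  193.]
```

apply_moves([
  [[0.8,1,0.08,0,0,0,0.2],[0.8,1,0.08,0,0,0,0.2],[0.8,1,0.08,0,0,0,0.2],[0.8,1,0.08,0,0,0,0.2]],
])

```text
clock: 1.85
position: [232.8, 474.4, 296.3]
ee_rot: [0.989, -0.151, -0.0, 0.0]
contact_force: [0.4, -0.1, 0.3]
gripper_width: 50.9
```

apply_moves([
  [[0.8,1,0.08,0,0,0,0.2],[0.8,1,0.08,0,0,0,0.2],[0.8,1,0.08,0,0,0,0.2]],
])

```text
clock: 2.15
position: [279.0, 356.3, 287.8]
ee_rot: [0.989, -0.15, -0.0, 0.0]
contact_force: [0.2, -0.3, 0.9]
gripper_width: 51.3
```

apply_moves([
  [[0.8,1,0.08,0,0,0,0.2],[0.8,1,0.08,0,0,0,0.2],[0.8,1,0.08,0,0,0,0.2]],
])

```text
clock: 2.45
position: [325.8, 237.1, 280.0]
ee_rot: [0.989, -0.15, -0.0, -0.0]
contact_force: [0.4, 0.5, 1.2]
gripper_width: 51.1
```

apply_moves([
  [[0.8,1,0.08,0,0,0,0.2],[0.8,1,0.08,0,0,0,0.2],[0.8,1,0.08,0,0,0,0.2]],
])

```text
clock: 2.75
position: [372.8, 118.2, 272.1]
ee_rot: [0.989, -0.151, 0.0, -0.0]
contact_force: [1.9, 0.7, 0.5]
gripper_width: 50.8
```

apply_moves([
  [[0.8,1,0.08,0,0,0,0.2],[0.8,1,0.08,0,0,0,0.2],[0.8,1,0.08,0,0,0,0.2],[0.8,1,0.08,0,0,0,0.2],[0.8,1,0.08,0,0,0,0.2]],
])

```text
clock: 3.25
position: [419.6, 0.7, 263.9]
ee_rot: [0.989, -0.151, 0.0, -0.0]
contact_force: [0.5, 0.2, 0.7]
gripper_width: 51.2
```

```bash
for i in 1 2 3 4 5; do python3 plan.py c "[0.8,1,0.08,0,0,0]" "448 -151 100 -74 0"; done; python3 -c "
from bench import arm;s=arm.read_state();print(s['position'],s['ee_rot'],s['joints'].round(2))"
```

```text
cmd [231.7 477.6 295.9]
448 -151 100 -74 0 -> [3.937, 5.357, 1.229, 0.0, 0.0, 1.978] rows>= 13.5 TCP [ 448. -151.  173.]
cmd [278.3 358.3 287.9]
448 -151 100 -74 0 -> [3.137, 4.357, 1.149, 0.0, 0.0, 1.978] rows>= 11.0 TCP [ 448. -151.  173.]
cmd [324.9 239.1 279.9]
448 -151 100 -74 0 -> [2.337, 3.357, 1.069, 0.0, 0.0, 1.978] rows>= 8.5 TCP [ 448. -151.  173.]
cmd [371.5 119.8 271.9]
448 -151 100 -74 0 -> [1.537, 2.357, 0.989, 0.0, 0.0, 1.978] rows>= 6.6 TCP [ 448. -151.  173.]
cmd [418.1   0.5 263.9]
448 -151 100 -74 0 -> [0.737, 1.357, 0.909, 0.0, 0.0, 1.978] rows>= 6.6 TCP [ 448. -151.  173.]
[419.56592845   0.70604444 263.93448117] [ 9.88589614e-01 -1.50633875e-01  8.90382053e-05 -6.04721159e-05] [ 0.39  0.07 -0.52 -0.   -0.98  0.88]
```

apply_moves([
  [[0.37,0.68,0.45,0,0,1,0.2],[0.37,0.68,0.45,0,0,1,0.2],[0.37,0.68,0.45,0,0,1,0.2],[0.37,0.68,0.45,0,0,1,0.2],[0.37,0.68,0.45,0,0,1,0.2]],
])

```text
clock: 3.75
position: [434.6, -74.1, 219.0]
ee_rot: [0.921, -0.389, 0.0, -0.0]
contact_force: [-0.7, 0.2, 0.4]
gripper_width: 51.0
```

```bash
python3 plan.py c "[0.37,.68,0.45,0,0,1]" "447 -151 60 -74 0"
python3 - <<'E'
from h import *
s=arm.read_state();print(s['position'],s['joints'].round(2))
T=arm.get_image("top");print(rects(T,"blue",7),rects(T,"orange",10))
E
```

```text
cmd [433.1 -75.4 218.9]
447 -151 60 -74 0 -> [0.64, 0.425, 0.859, 0.0, 0.0, 0.978] rows>= 3.3 TCP [ 447. -151.  133.]
[434.60359034 -74.05864014 218.99045662] [ 0.2   0.16 -0.55  0.   -0.86  0.57]
[(105, 600, 233, 68, 3), (316, -662, 96, 40, 0), (465, -279, 127, 38, 86), (531, -707, 108, 44, 0), (582, -100, 128, 38, 96)] [(576, -277, 139, 37, 104)]
```

apply_moves([
  [[0.63,0.43,0.86,0,0,0.98,0.2],[0.63,0.43,0.86,0,0,0.98,0.2],[0.63,0.43,0.86,0,0,0.98,0.2],[0.63,0.43,0.86,0,0,0.98,0.2],[0.63,0.43,0.86,0,0,0.98,0.2]],
])

```text
clock: 4.3
position: [447.6, -149.7, 132.6]
ee_rot: [0.799, -0.601, -0.0, 0.0]
contact_force: [0.0, -0.1, 0.3]
gripper_width: 51.6
```

```bash
python3 plan.py c "[0.63,.43,0.86,0,0,.98]" "447 -151 20 -74 0";python3 - <<'E'
from h import *
s=arm.read_state();print(s['position'],s['joints'].round(2))
S=arm.get_image("scene");save("s2.png",S["img"],(180,160,380,310),4)
E
```

```text
cmd [ 446.  -150.6  132.9]
447 -151 20 -74 0 -> [0.006, -0.009, 0.399, 0.0, 0.0, -0.002] rows>= 0.8 TCP [ 447. -151.   93.]
[ 447.56936405 -149.74366432  132.59467566] [ 0.02  0.34 -0.58  0.   -0.65  0.26]
```

View pics/s2.png

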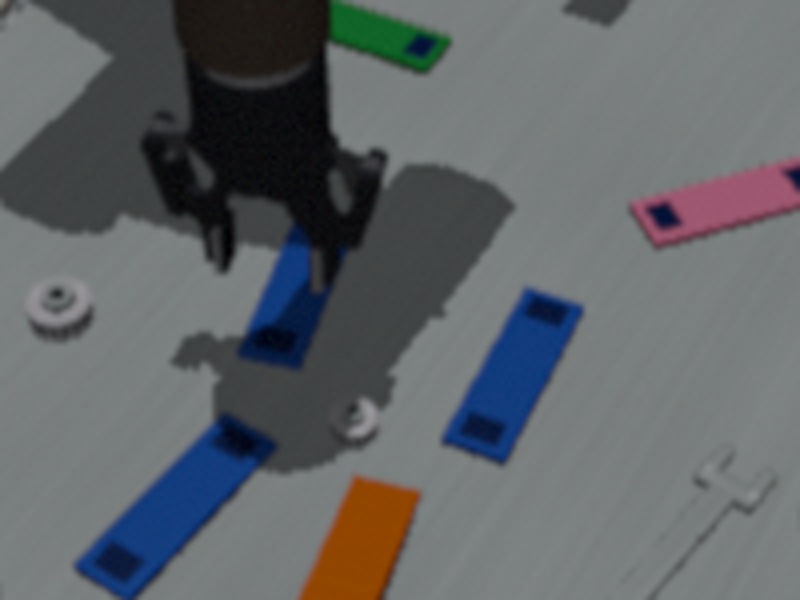

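The picture shows the jaws straddling the rear end of the first plate (crop 275,340). Next I descend and feel for the table.

apply_moves([
  [[0,0,0.48,0,0,0,0.2],[0,0,0.48,0,0,0,0.2],[0,0,0.5,0,0,0,0.2],[0,0,0.5,0,0,0,0.2]],
])

```text
clock: 4.75
position: [448.3, -149.9, 84.7]
ee_rot: [0.799, -0.601, 0.001, -0.001]
contact_force: [0.2, 0.3, 0.1]
gripper_width: 51.3
```

apply_moves([
  [[0,0,0.02,0,0,0,0.2],[0,0,0.03,0,0,0,0.2],[0,0,0.04,0,0,0,0.2],[0,0,0.04,0,0,0,0.2]],
])

```text
clock: 5.15
position: [447.3, -150.2, 79.3]
ee_rot: [0.799, -0.602, 0.0, -0.0]
contact_force: [0.2, 0.9, 0.4]
gripper_width: 50.9
```

apply_moves([
  [[0,0,0.02,0,0,0,0.2],[0,0,0.03,0,0,0,0.2],[0,0,0.03,0,0,0,0.2],[0,0,0.03,0,0,0,0.2]],
])

```text
clock: 5.55
position: [447.2, -150.2, 75.8]
ee_rot: [0.799, -0.602, -0.0, 0.0]
contact_force: [0.2, -0.1, -0.2]
gripper_width: 51.2
```

apply_moves([
  [[0,0,0.015,0,0,0,0.2],[0,0,0.03,0,0,0,0.2],[0,0,0.03,0,0,0,0.2]],
])

```text
clock: 5.85
position: [447.1, -150.2, 72.7]
ee_rot: [0.799, -0.602, -0.0, 0.0]
contact_force: [0.1, 0.6, -0.1]
gripper_width: 51.2
```

apply_moves([
  [[0,0,0.015,0,0,0,0.2],[0,0,0.02,0,0,0,0.2],[0,0,0.02,0,0,0,0.2]],
])

```text
clock: 6.15
position: [447.2, -150.2, 70.8]
ee_rot: [0.799, -0.601, -0.0, 0.0]
contact_force: [0.4, -0.3, 0.5]
gripper_width: 51.3
```

apply_moves([
  [[0,0,0.015,0,0,0,0.2],[0,0,0.02,0,0,0,0.2],[0,0,0.02,0,0,0,0.2]],
])

```text
clock: 6.45
position: [447.4, -150.2, 69.4]
ee_rot: [0.799, -0.601, 0.0, -0.0]
contact_force: [-1.0, 0.1, 5.8]
gripper_width: 51.1
```

apply_moves([
  [[0,0,0.01,0,0,0,0.2],[0,0,0.015,0,0,0,0.2],[0,0,0.015,0,0,0,0.2]],
])

```text
clock: 6.75
position: [447.4, -150.2, 69.3]
ee_rot: [0.799, -0.601, 0.0, -0.0]
contact_force: [-3.9, 1.8, 17.2]
gripper_width: 51.3
```

Table felt at TCP z ≈ 69.5. I raise slightly and close.

apply_moves([
  [[0,0,-0.05,0,0,0,0.2],[0,0,-0.05,0,0,0,-1],[0,0,-0.05,0,0,0,-1],[0,0,-0.05,0,0,0,-1],[0,0,-0.05,0,0,0,-1],[0,0,-0.05,0,0,0,-1]],
])

```text
clock: 7.35
position: [447.8, -150.2, 73.4]
ee_rot: [0.799, -0.601, 0.001, -0.0]
contact_force: [-2.8, 1.8, 12.1]
gripper_width: 37.4
```

```bash
sed -i 's/^L=73/L=71/' plan.py; python3 plan.py c "[0,0,0.655,0,0,0]"  >/dev/null; python3 plan.py c "[0,0,-0.05,0,0,0]" "447 -151 40 -74 0"; python3 -c "
from bench import arm;s=arm.read_state();print(s['position'],s['contact_force'],s['gripper_width'])"
```

```text
cmd [ 446.  -150.6   72.4]
447 -151 40 -74 0 -> [0.006, -0.009, -0.386, 0.0, 0.0, -0.002] rows>= 0.8 TCP [ 447. -151.  111.]
[ 447.78288546 -150.20101336   73.44778805] [-2.84827634  1.82048952 12.11772665] 37.39083160765227
```

Run:
```python
from h import *
S=arm.get_image("scene");save("s3.png",S["img"],(200,180,320,270),6.5)
s=arm.read_state();print(s['position'],s['contact_force'],s['gripper_width'])
```

```text
[ 447.77297522 -150.20855387   73.43875645] [-2.48573923  1.77024158 12.66716888] 37.830774184536764
```

View pics/s3.png

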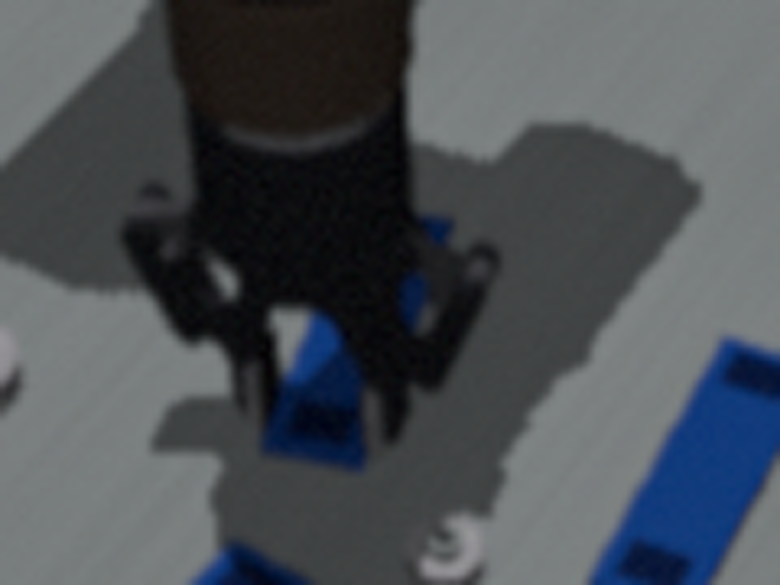

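The jaws appear to hold the plate by its sides. I lift and check.

apply_moves([
  [[0,0,-0.1,0,0,0,-1],[0,0,-0.3,0,0,0,-1],[0,0,-0.3,0,0,0,-1],[0,0,-0.3,0,0,0,-1]],
])

```text
clock: 7.8
position: [447.1, -150.2, 102.5]
ee_rot: [0.799, -0.602, 0.0, -0.0]
contact_force: [-0.6, -0.0, -0.8]
gripper_width: 37.8
```

```bash
python3 - <<'E'
from h import *
S=arm.get_image("scene");save("s4.png",S["img"],(200,160,320,270),5.4)
s=arm.read_state();print(s['position'],s['contact_force'],s['gripper_width'])
E
python3 plan.py c "[0,0,-.3,0,0,0]"
```

```text
[ 446.79541686 -150.19557581  102.05822835] [ 0.10412764 -0.56907515 -0.967603  ] 37.83876434181353
cmd [ 446.  -150.6  102.4]
```

View pics/s4.png

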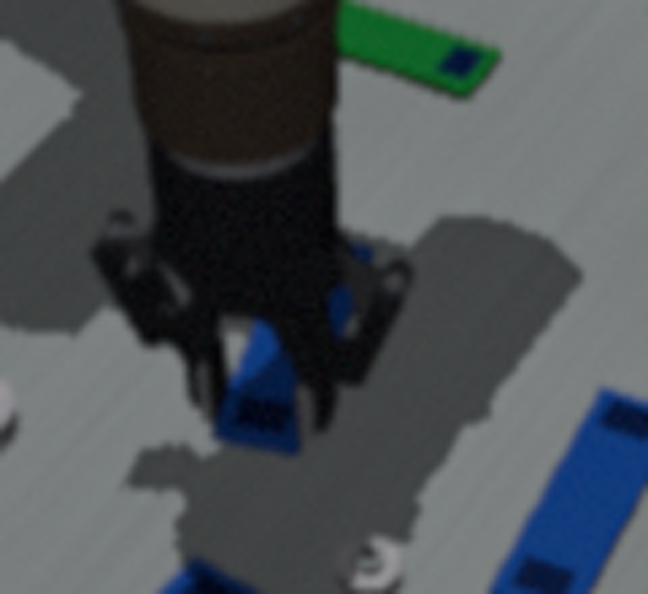

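```bash
sed -i 's/^L=71/L=73.4/' plan.py; python3 plan.py "460 -60 20 -82 0" "461 90 10 -90.4 0" "461 180 10 -90.4 0"
```

```text
460 -60 20 -82 0 -> [-0.833, -0.384, 0.09, 0.0, 0.0, 0.278] rows>= 1.8 TCP [460.  -60.   93.4]
461 90 10 -90.4 0 -> [-2.272, -0.805, 0.19, -0.0, -0.0, 0.571] rows>= 4.8 TCP [461.   90.   83.4]
461 180 10 -90.4 0 -> [-3.138, -1.053, 0.19, -0.0, -0.0, 0.571] rows>= 6.6 TCP [461.  180.   83.4]
```

apply_moves([
  [[-0.83,-0.38,0.09,0,0,0.57,-1],[-0.83,-0.38,0.09,0,0,0.57,-1],[-0.83,-0.38,0.09,0,0,0.57,-1],[-0.83,-0.38,0.09,0,0,0.57,-1]],
])

```text
clock: 8.25
position: [460.5, -58.8, 92.5]
ee_rot: [-0.706, 0.708, 0.001, -0.001]
contact_force: [0.5, 0.1, -0.8]
gripper_width: 37.5
```

```bash
python3 plan.py c "[-.83,-.38,.09,0,0,.57]" "461 40 15 -90.4 0" "461 130 10 -90.4 0" "461 180 10 -90.4 0"
```

```text
cmd [459.7 -60.4  93.4]
461 40 15 -90.4 0 -> [-1.004, -0.006, 0.05, -0.0, -0.0, 0.001] rows>= 2.0 TCP [461.   40.   88.4]
461 130 10 -90.4 0 -> [-1.904, 0.0, 0.1, -0.0, -0.0, 0.001] rows>= 3.8 TCP [461.  130.   83.4]
461 180 10 -90.4 0 -> [-2.404, 0.003, 0.1, -0.0, -0.0, 0.001] rows>= 4.8 TCP [461.  180.   83.4]
```

apply_moves([
  [[-1,0,0.06,0,0,0,-1],[-1,0,0.06,0,0,0,-1],[-1,0,0.06,0,0,0,-1],[-1,0,0.06,0,0,0,-1]],
])

```text
clock: 8.65
position: [460.9, 40.3, 86.9]
ee_rot: [-0.706, 0.708, 0.0, -0.001]
contact_force: [-0.5, -0.4, -0.8]
gripper_width: 37.8
```

apply_moves([
  [[-0.3,0,0.06,0,0,0,-1],[-0.6,0,0.06,0,0,0,-1],[-0.9,0,0.06,0,0,0,-1],[-0.9,0,0.06,0,0,0,-1],[-0.9,0,0.06,0,0,0,-1]],
])

```text
clock: 9.15
position: [461.5, 128.8, 81.0]
ee_rot: [-0.705, 0.709, 0.0, -0.001]
contact_force: [-0.1, -0.2, -1.1]
gripper_width: 37.7
```

```bash
python3 plan.py c "[-1.9,0,.12,0,0,0]" "461 180 0 -90.4 0"
python3 - <<'E'
from h import *
S=arm.get_image("scene");save("s5.png",S["img"],(250,80,410,200),5)
T=arm.get_image("top");save("t5.png",T["img"],(100,150,280,285),4.4);print(rects(T,"blue",13))
E
```

```text
cmd [461.  129.6  81.4]
461 180 0 -90.4 0 -> [-0.504, 0.003, 0.08, -0.0, -0.0, 0.001] rows>= 1.0 TCP [461.  180.   73.4]
[(156, 602, 132, 61, 3), (317, -659, 95, 40, 1), (465, -278, 127, 37, 86), (529, -703, 105, 44, 180), (581, -100, 127, 37, 96)]
```

View pics/s5.png

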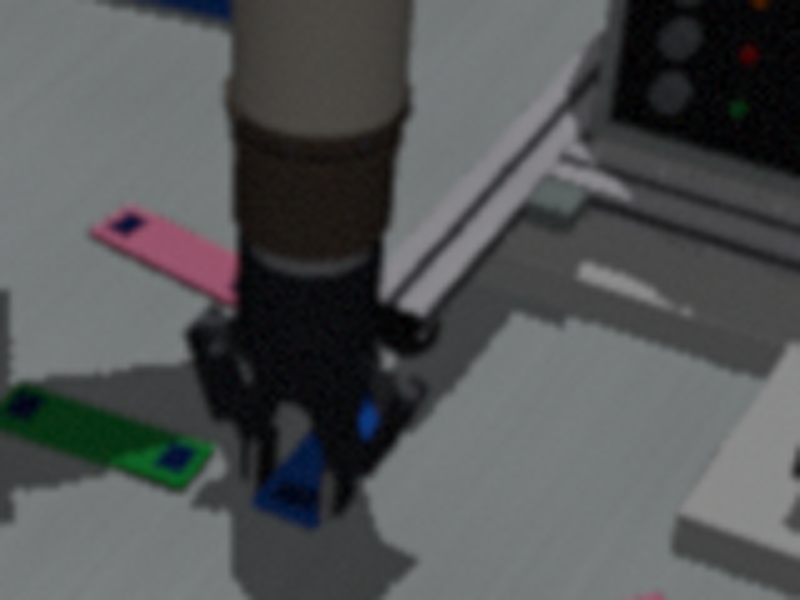

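View pics/t5.png

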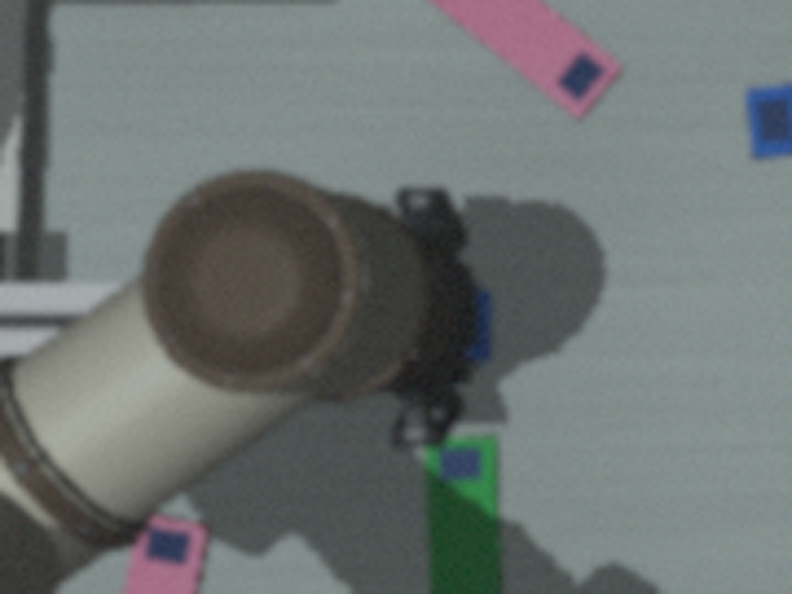

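The plate sits at the jaws in line with the rail, clear of the green look-alike. Now I slide it in and lower it.

apply_moves([
  [[-0.25,0,0,0,0,0,-1],[-0.5,0,0,0,0,0,-1],[-0.5,0,0.03,0,0,0,-1],[-0.5,0,0.06,0,0,0,-1],[-0.5,0,0.06,0,0,0,-1],[-0.5,0,0.07,0,0,0,-1],[-0.5,0,0.07,0,0,0,-1]],
])

```text
clock: 9.95
position: [461.9, 179.2, 74.3]
ee_rot: [-0.705, 0.709, 0.0, -0.0]
contact_force: [-0.4, -0.1, 0.1]
gripper_width: 37.3
```

apply_moves([
  [[0,0,0.01,0,0,0,-1],[0,0,0.01,0,0,0,-1],[0,0,0.01,0,0,0,0.2],[0,0,0.01,0,0,0,0.2],[0,0,0.01,0,0,0,0.2]],
])

```text
clock: 10.45
position: [462.0, 180.2, 73.4]
ee_rot: [-0.705, 0.709, -0.0, 0.0]
contact_force: [-0.0, -0.2, -0.3]
gripper_width: 51.1
```

apply_moves([
  [[0,0,-0.2,0,0,0,0.2],[0.3,0,-0.5,0,0,0,0.2],[1,0,-0.5,0,0,0,0.2],[1,0,-0.5,0,0,0,0.2]],
])

```text
clock: 10.85
position: [460.6, 77.8, 124.1]
ee_rot: [-0.705, 0.71, 0.0, 0.0]
contact_force: [-0.2, 0.9, -0.6]
gripper_width: 51.8
```

apply_moves([
  [[1,0,0,0,0,0,0.2],[1,0,0,0,0,0,0.2],[1,0,0,0,0,0,0.2],[1,0,0,0,0,0,0.2]],
])

```text
clock: 11.25
position: [461.0, -21.0, 123.5]
ee_rot: [-0.704, 0.71, -0.0, 0.0]
contact_force: [-0.3, 1.0, -0.7]
gripper_width: 51.3
```

```bash
python3 plan.py c "[-.5,0,.08,0,0,0]">/dev/null; python3 plan.py c "[2,0,-.5,0,0,0]" "588 -148 30 -84 0"
python3 - <<'E'
from h import *
S=arm.get_image("scene");save("s6.png",S["img"],(290,100,410,200),6)
T=arm.get_image("top");save("t6.png",T["img"],(100,180,280,280),4.4);print(rects(T,"blue",7));print(rects(S,"blue",7))
E
```

```text
cmd [460.  -20.4 123.4]
588 -148 30 -84 0 -> [1.268, -1.288, 0.2, 0.0, 0.0, -0.223] rows>= 3.6 TCP [ 588.  -148.   103.4]
[(105, 599, 232, 70, 3), (316, -663, 96, 40, 0), (465, -279, 128, 38, 86), (532, -708, 106, 45, 0), (582, -100, 127, 38, 96)]
[(468, -280, 130, 39, 85), (584, -101, 130, 39, 96), (464, 225, 133, 40, 90), (-41, 694, 291, 68, 124), (114, 898, 647, 218, 126)]
```

View pics/s6.png

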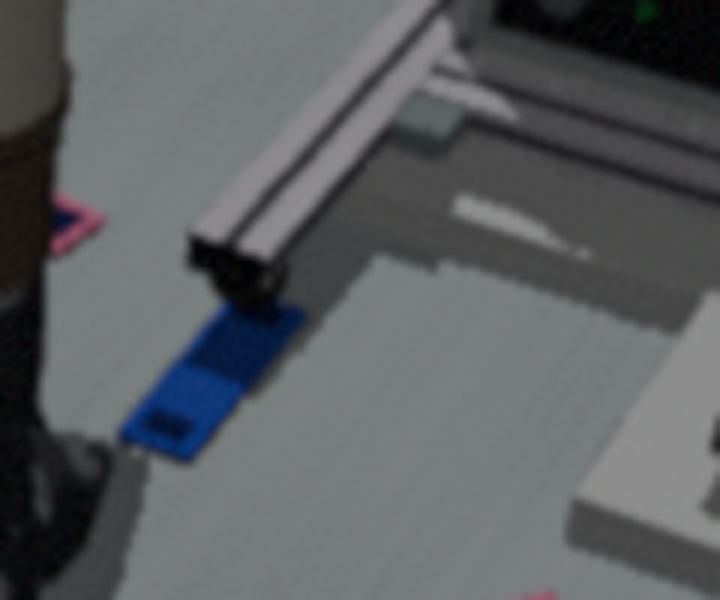

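View pics/t6.png

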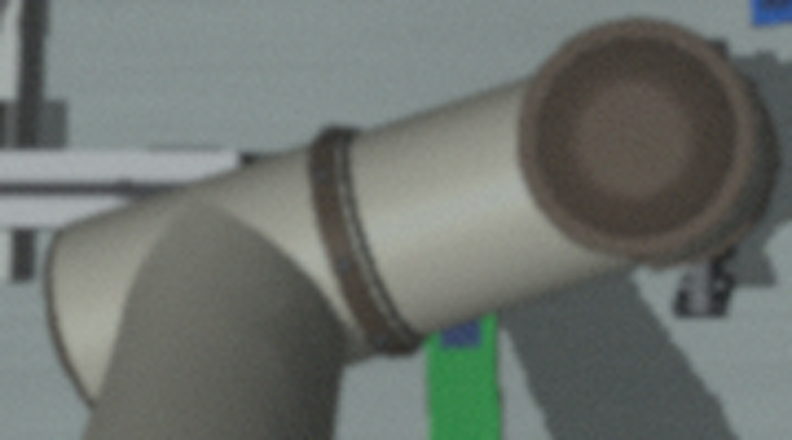

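apply_moves([
  [[0.65,-0.65,0,0,0,0,0.2],[0.65,-0.65,0,0,0,0,0.2],[0.65,-0.65,0,0,0,0,0.2]],
])

```text
clock: 11.65
position: [529.9, -85.7, 123.6]
ee_rot: [-0.705, 0.709, -0.002, 0.001]
contact_force: [-0.5, 0.1, 0.1]
gripper_width: 51.2
```

apply_moves([
  [[0.62,-0.62,0.2,0,0,-0.22,0.2],[0.62,-0.62,0.2,0,0,-0.22,0.2],[0.62,-0.62,0.2,0,0,-0.22,0.2],[0.62,-0.62,0.2,0,0,-0.22,0.2]],
])

```text
clock: 12.05
position: [587.2, -146.4, 102.4]
ee_rot: [0.743, -0.669, -0.001, 0.001]
contact_force: [0.2, -0.7, 0.3]
gripper_width: 51.2
```

```bash
python3 plan.py c "[1.27,-1.27,.2,0,0,-.22]" "587 -148 2.1 -84 0"
python3 - <<'E'
from h import *
s=arm.read_state();print(s['position'])
S=arm.get_image("scene");save("s7.png",S["img"],(240,190,360,290),6)
E
```

```text
cmd [ 586.2 -148.2  103.4]
587 -148 2.1 -84 0 -> [-0.001, -0.009, 0.279, 0.0, 0.0, -0.003] rows>= 0.6 TCP [ 587.  -148.    75.5]
[ 587.20187819 -146.3752735   102.38716849]
```

View pics/s7.png

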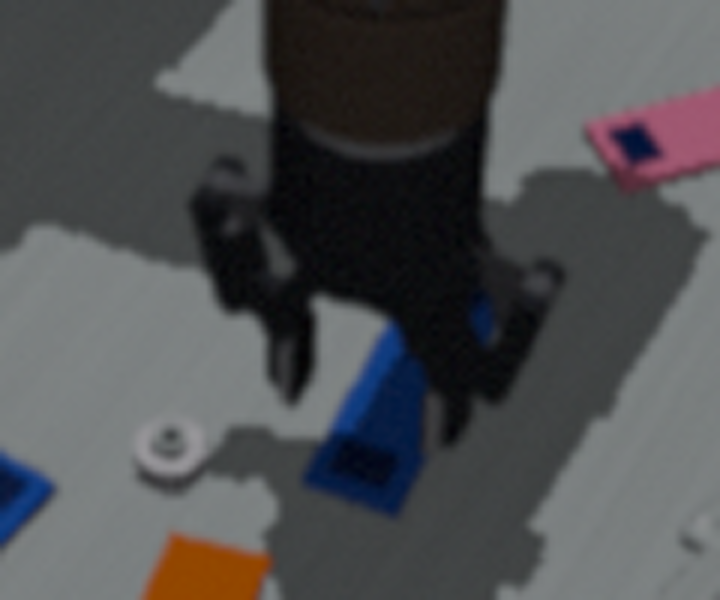

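The jaws straddle the plate's rear end (crop 365,460). I descend and close.

apply_moves([
  [[0,0,0.2,0,0,0,0.2],[0,0,0.27,0,0,0,0.2],[0,0,0.27,0,0,0,0.2],[0,0,0.27,0,0,0,-1],[0,0,0.27,0,0,0,-1],[0,0,0.27,0,0,0,-1],[0,0,0.27,0,0,0,-1],[0,0,0.27,0,0,0,-1]],
])

```text
clock: 12.9
position: [587.9, -147.3, 77.6]
ee_rot: [0.743, -0.669, 0.001, -0.001]
contact_force: [-2.0, 3.1, 5.8]
gripper_width: 35.6
```

apply_moves([
  [[0,0,-0.1,0,0,0,-1],[0,0,-0.35,0,0,0,-1],[0,0,-0.35,0,0,0,-1],[0,0,-0.35,0,0,0,-1]],
])

```text
clock: 13.3
position: [587.5, -147.7, 112.0]
ee_rot: [0.743, -0.669, 0.001, -0.001]
contact_force: [-1.3, 0.1, 0.0]
gripper_width: 35.2
```

```bash
python3 plan.py c "[0,0,-.08,0,0,0]" "462 -20 35 -90.4 0"
python3 - <<'E'
from h import *
s=arm.read_state();print(s['position'],s['contact_force'])
S=arm.get_image("scene");save("s8.png",S["img"],(240,180,360,280),6)
E
```

```text
cmd [ 586.2 -148.2  111.4]
462 -20 35 -90.4 0 -> [-1.404, 1.103, 0.03, -0.0, -0.0, 0.221] rows>= 3.6 TCP [462.  -20.  108.4]
[ 587.50674963 -147.72308166  112.02598793] [-1.32247788  0.1099953   0.02674415]
```

View pics/s8.png

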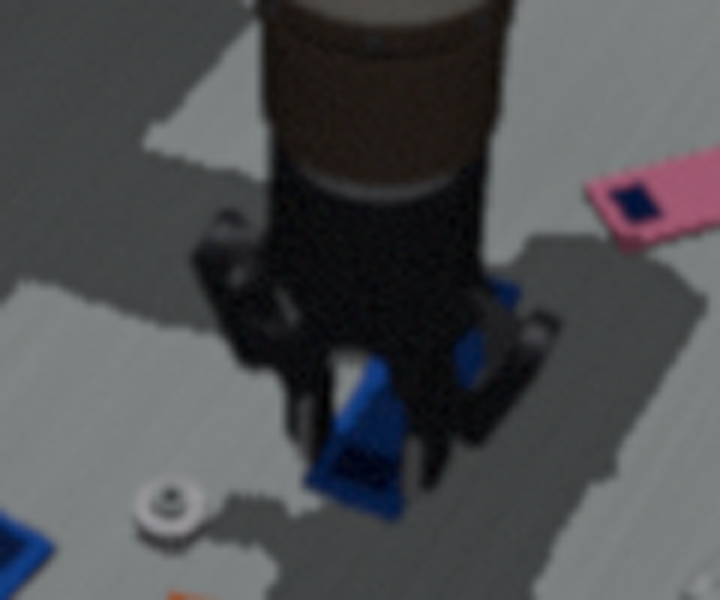

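apply_moves([
  [[-0.7,0.55,0,0,0,0.22,-1],[-0.7,0.55,0,0,0,0.22,-1],[-0.7,0.55,0,0,0,0.22,-1],[-0.7,0.55,0,0,0,0.22,-1]],
])

```text
clock: 13.75
position: [524.9, -83.3, 111.0]
ee_rot: [-0.706, 0.708, 0.0, -0.0]
contact_force: [1.2, -0.5, -0.1]
gripper_width: 35.3
```

```bash
python3 plan.py c "[-.7,.55,0,0,0,.22]" "461 -20 20 -90.4 0"
```

```text
cmd [524.2 -84.3 111.4]
461 -20 20 -90.4 0 -> [-0.639, 0.637, 0.18, -0.0, -0.0, 0.001] rows>= 1.8 TCP [461.  -20.   93.4]
```

apply_moves([
  [[-0.64,0.64,0.18,0,0,0,-1],[-0.64,0.64,0.18,0,0,0,-1],[-0.64,0.64,0.18,0,0,0,-1],[-0.64,0.64,0.18,0,0,0,-1]],
])

```text
clock: 14.15
position: [462.4, -19.1, 93.2]
ee_rot: [-0.706, 0.708, -0.0, 0.0]
contact_force: [-0.5, 0.4, 0.4]
gripper_width: 35.3
```

apply_moves([
  [[-0.5,0,0.04,0,0,0,-1],[-1,0,0.04,0,0,0,-1],[-1,0,0.04,0,0,0,-1],[-1,0,0.04,0,0,0,-1]],
])

```text
clock: 14.55
position: [463.7, 81.4, 89.4]
ee_rot: [-0.706, 0.709, -0.0, 0.001]
contact_force: [-0.1, -0.5, -1.2]
gripper_width: 35.0
```

```bash
python3 plan.py c "[-1.64,.64,.22,0,0,0]" "461 180 13.2 -90.4 0";  python3 - <<'E'
from h import *
s=arm.read_state();print(s['position'],s['contact_force'])
S=arm.get_image("scene");save("s9.png",S["img"],(250,100,370,200),6);print(rects(S,"blue",7))
E
```

```text
cmd [461.3  80.1  89.4]
461 180 13.2 -90.4 0 -> [-0.998, 0.01, 0.028, -0.0, -0.0, 0.001] rows>= 2.0 TCP [461.  180.   86.6]
[463.65851258  81.44469703  89.39392391] [-0.14798124 -0.50101666 -1.23530415]
[(468, -280, 130, 39, 85), (-23, 710, 413, 114, 124), (113, 969, 489, 160, 130)]
```

View pics/s9.png

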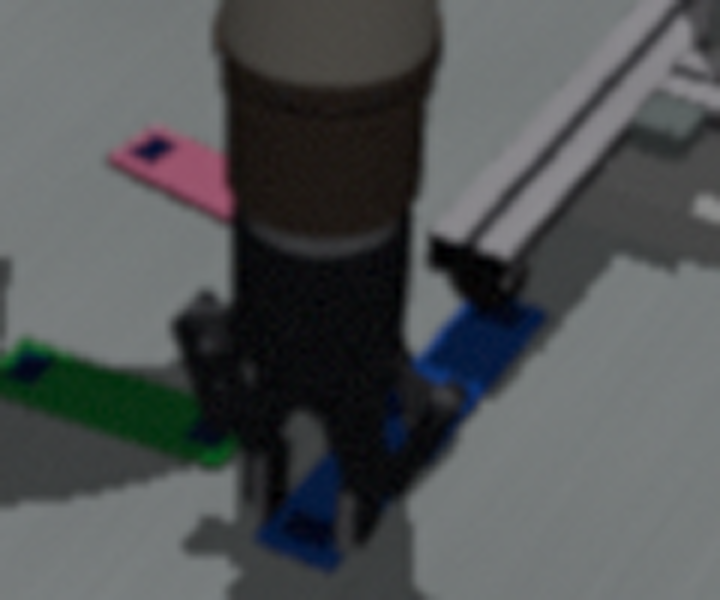

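apply_moves([
  [[-0.3,0.01,0.01,0,0,0,-1],[-0.6,0.01,0.02,0,0,0,-1],[-0.9,0.01,0.03,0,0,0,-1],[-1,0.01,0.03,0,0,0,-1],[-1,0.01,0.03,0,0,0,-1],[-1,0.01,0.03,0,0,0,-1]],
])

```text
clock: 15.2
position: [461.6, 179.1, 86.2]
ee_rot: [-0.705, 0.71, 0.0, -0.001]
contact_force: [0.1, -0.5, -0.1]
gripper_width: 34.8
```

```bash
python3 plan.py c "[-1,.01,.03,0,0,0]"
python3 - <<'E'
from h import *
s=arm.read_state();print(s['position'],s['contact_force'])
S=arm.get_image("scene");save("s10.png",S["img"],(270,100,390,200),6)
E
```

```text
cmd [461.  180.2  86.4]
[461.56634733 179.0889408   86.19613372] [ 0.06292359 -0.47301537 -0.07003988]
```

View pics/s10.png

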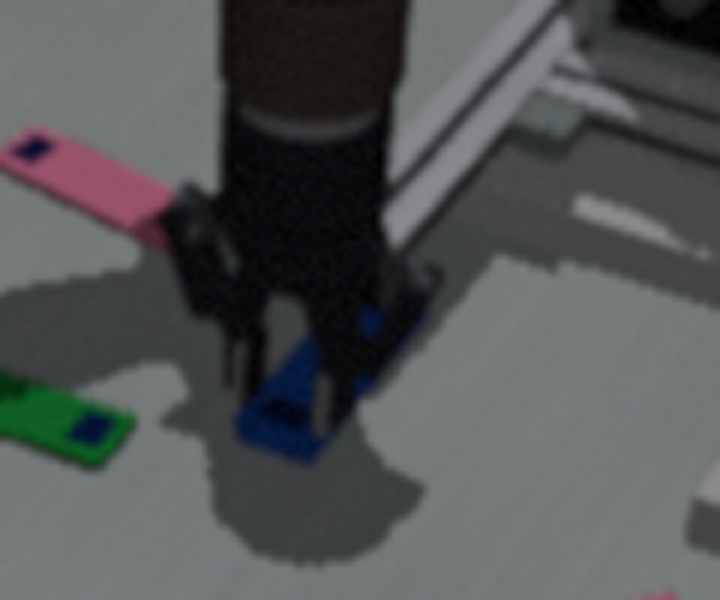

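apply_moves([
  [[0,0,0.01,0,0,0,-1],[0,0,0.018,0,0,0,-1],[0,0,0.018,0,0,0,-1]],
])

```text
clock: 15.55
position: [461.7, 180.0, 84.7]
ee_rot: [-0.705, 0.709, -0.0, -0.0]
contact_force: [-0.3, -0.7, 1.1]
gripper_width: 35.2
```

apply_moves([
  [[0,0,0,0,0,0,0.2],[0,0,0,0,0,0,0.2],[0,0,0,0,0,0,0.2],[0,0,-0.2,0,0,0,0.2],[0.4,0,-0.5,0,0,0,0.2],[0.9,0,-0.5,0,0,0,0.2],[1,0,-0.5,0,0,0,0.2],[1,0,-0.5,0,0,0,0.2]],
])

```text
clock: 16.35
position: [460.8, 79.2, 134.8]
ee_rot: [-0.704, 0.71, 0.0, 0.0]
contact_force: [-0.3, 0.4, -0.5]
gripper_width: 51.1
```

```bash
python3 plan.py c "[1,0,-.482,0,0,0]"
python3 - <<'E'
from h import *
s=arm.read_state();print(s['position'],s['contact_force'])
S=arm.get_image("scene");save("s11.png",S["img"],(270,100,390,200),6);print(rects(S,"blue",14),rects(S,"orange",10))
T=arm.get_image("top");print(rects(T,"orange",10))
E
```

```text
cmd [460.3  80.2 134.6]
[460.8309194   79.15411484 134.76640694] [-0.2815765   0.43851334 -0.51058049]
[(471, -284, 129, 39, 85), (471, 221, 139, 33, 92), (-34, 722, 448, 117, 120), (143, 930, 453, 97, 121)] [(577, -278, 133, 41, 104)]
[(576, -277, 139, 37, 104)]
```

View pics/s11.png

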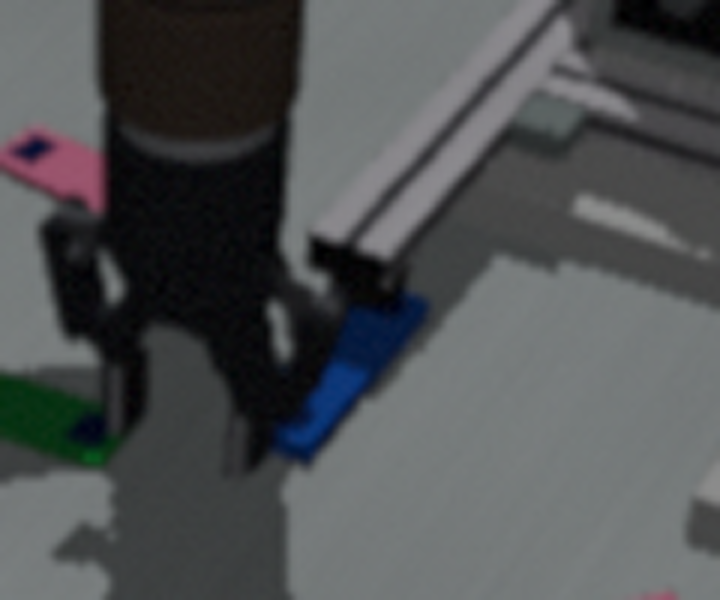

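```bash
python3 plan.py "589 -332 55 -76.3 10"
```

```text
589 -332 55 -76.3 10 -> [4.237, -1.345, 0.073, -0.043, -0.347, -0.49] rows>= 8.9 TCP [ 592.  -344.4  127.3]
```

apply_moves([
  [[1,-0.3,0,0,0,0,0.2],[1,-0.3,0,0,0,0,0.2],[1,-0.3,0,0,0,0,0.2]],
])

```text
clock: 16.75
position: [492.0, -21.7, 134.2]
ee_rot: [-0.704, 0.71, -0.0, -0.0]
contact_force: [0.2, 0.9, 0.7]
gripper_width: 51.3
```

apply_moves([
  [[1,-0.3,0,0,0,0,0.2],[1,-0.3,0,0,0,0,0.2],[1,-0.3,0,0,0,0,0.2]],
])

```text
clock: 17.05
position: [522.1, -122.2, 134.2]
ee_rot: [-0.704, 0.71, -0.001, 0.0]
contact_force: [0.1, 0.6, -0.5]
gripper_width: 51.1
```

apply_moves([
  [[1,-0.3,0,0,0,0,0.2],[1,-0.3,0,0,0,0,0.2],[1,-0.3,0,0,0,0,0.2]],
])

```text
clock: 17.35
position: [551.7, -222.3, 134.0]
ee_rot: [-0.705, 0.71, -0.001, 0.0]
contact_force: [-0.6, 0.6, -0.2]
gripper_width: 51.1
```

apply_moves([
  [[0.6,-0.2,0,0,0,-0.4,0.2],[0.6,-0.2,0,0,0,-0.4,0.2],[0.6,-0.2,0,0,0,-0.4,0.2],[0.6,-0.2,0,0,0,-0.4,0.2]],
])

```text
clock: 17.75
position: [569.4, -278.3, 133.9]
ee_rot: [0.773, -0.635, -0.001, 0.0]
contact_force: [-0.2, 0.1, 0.1]
gripper_width: 51.3
```

```bash
python3 plan.py c "[3.6,-1.1,0,0,0,-0.4]" "589 -332 55 -76.3 10"
python3 - <<'E'
from h import *
s=arm.read_state();print(s['position'],s['ee_rot'])
S=arm.get_image("scene");save("s12.png",S["img"],(290,100,410,200),6);print(rects(S,"blue",14),rects(S,"orange",10))
T=arm.get_image("top");save("t12.png",T["img"],(110,180,250,270),5.5)
E
```

```text
cmd [ 567.9 -280.6  134.6]
589 -332 55 -76.3 10 -> [0.673, -0.114, 0.073, -0.008, -0.349, -0.091] rows>= 1.4 TCP [ 592.  -344.4  127.3]
[ 569.41052123 -278.25828966  133.86715749] [ 7.72641641e-01 -6.34841869e-01 -8.17595831e-04  1.64676910e-04]
[(471, -292, 114, 39, 85), (58, 847, 604, 271, 113)] [(583, -313, 70, 37, 105)]
```

View pics/s12.png

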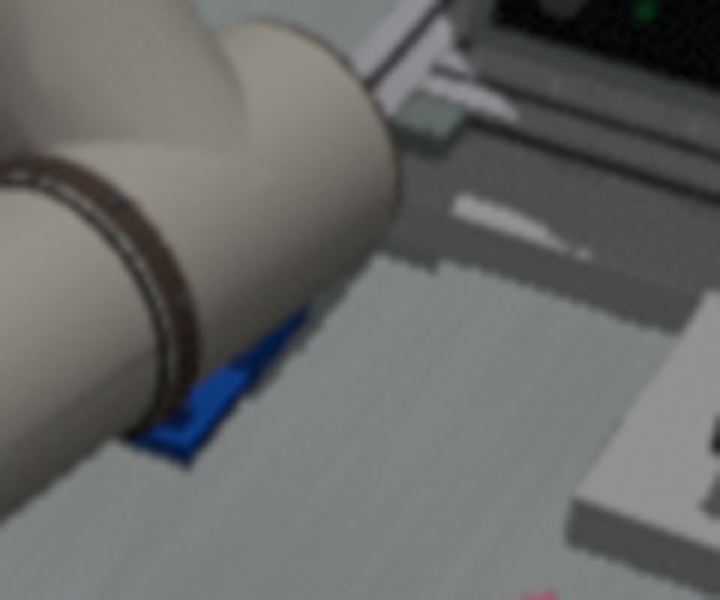

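View pics/t12.png

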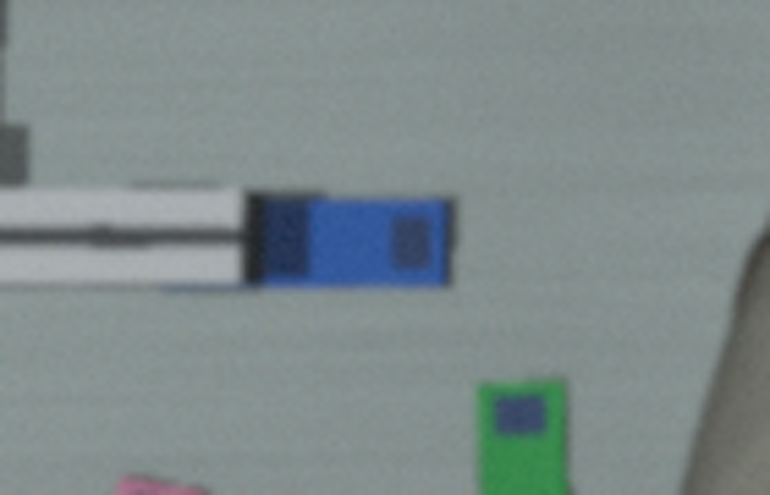

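Run:
```python
from h import *
T=arm.get_image("top")
t=lambda x,y:(110+(x+.5)/5.5-.5,180+(y+.5)/5.5-.5)
print(onz(T,t(450,198),14),onz(T,t(450,287),14),onz(T,t(244,188),78),onz(T,t(244,284),78),onz(T,t(320,287),14))
```

```text
[481.56008396 160.30224241  14.        ] [441.31948063 159.88872352  14.        ] [482.24214981 231.95033189  78.        ] [441.48983761 231.21816377  78.        ] [441.85342681 219.10591083  14.        ]
```

apply_moves([
  [[0.67,-0.11,0.07,-0.01,-0.35,-0.09,0.2],[0.67,-0.11,0.07,-0.01,-0.35,-0.09,0.2],[0.67,-0.11,0.07,-0.01,-0.35,-0.09,0.2],[0.67,-0.11,0.07,-0.01,-0.35,-0.09,0.2]],
])

```text
clock: 18.3
position: [593.0, -343.0, 127.2]
ee_rot: [0.784, -0.615, -0.07, -0.053]
contact_force: [0.2, -0.2, -0.6]
gripper_width: 51.3
```

```bash
python3 plan.py c "[.67,-.11,.07,-.01,-.35,-.09]" "589 -332 6 -76.3 10"
python3 - <<'E'
from h import *
s=arm.read_state();print(s['position'],s['ee_rot'])
S=arm.get_image("scene");save("s13.png",S["img"],(210,240,330,340),6);print(rects(S,"orange",10))
E
```

```text
cmd [ 591.6 -344.2  127.6]
589 -332 6 -76.3 10 -> [0.089, -0.004, 0.485, 0.002, 0.001, -0.001] rows>= 1.0 TCP [ 592.  -344.4   78.3]
[ 592.96341597 -342.96555949  127.179156  ] [ 0.78352962 -0.61513704 -0.0695374  -0.05340708]
[(585, -315, 64, 41, 104)]
```

View pics/s13.png

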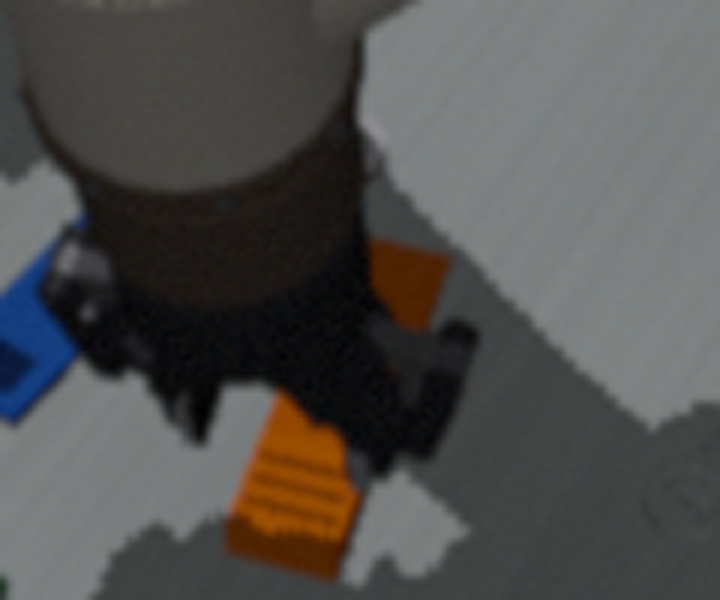

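The stack lies square under the rail, with both centrelines at x ≈ 461.5–462. The jaws straddle the heel (crop 300,490), so I descend and close.

apply_moves([
  [[0.05,0,0.3,0,0,0,0.2],[0.09,0,0.45,0,0,0,0.2],[0.09,0,0.48,0,0,0,0.2],[0.09,0,0.48,0,0,0,0.2]],
])

```text
clock: 18.75
position: [593.0, -343.3, 78.5]
ee_rot: [0.784, -0.615, -0.07, -0.053]
contact_force: [0.7, -0.2, -0.2]
gripper_width: 51.2
```

apply_moves([
  [[0,0,0,0,0,0,-1],[0,0,0,0,0,0,-1],[0,0,0,0,0,0,-1],[0,0,0,0,0,0,-1],[0,0,0,0,0,0,-1]],
])

```text
clock: 19.25
position: [593.9, -344.3, 80.2]
ee_rot: [0.784, -0.615, -0.068, -0.054]
contact_force: [0.4, 0.9, 6.3]
gripper_width: 38.1
```

```bash
python3 plan.py c "[.09,0,.48,0,0,0]"
python3 - <<'E'
from h import *
s=arm.read_state();print(s['position'],s['ee_rot'])
S=arm.get_image("scene");save("s14.png",S["img"],(210,240,330,340),6)
E
```

```text
cmd [ 591.7 -344.7   78.8]
[ 593.94311509 -344.26525268   80.23532175] [ 0.78388557 -0.61482755 -0.06792261 -0.05382393]
```

View pics/s14.png

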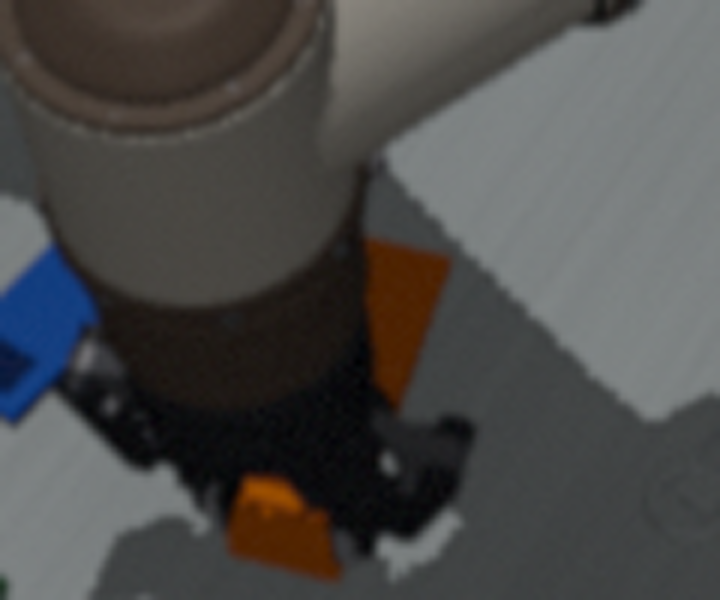

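apply_moves([
  [[-0.02,0,-0.1,0,0,0,-1],[-0.07,0,-0.4,0,0,0,-1],[-0.07,0,-0.4,0,0,0,-1],[-0.07,0,-0.4,0,0,0,-1]],
])

```text
clock: 19.7
position: [593.3, -344.2, 120.1]
ee_rot: [0.784, -0.615, -0.069, -0.054]
contact_force: [-0.1, 1.1, -1.9]
gripper_width: 38.0
```

```bash
python3 plan.py c "[-.07,0,-.4,0,0,0]" "461 0 40 -90.4 10"
python3 - <<'E'
from h import *
s=arm.read_state();print(s['position'],s['ee_rot'],s['contact_force'])
S=arm.get_image("scene");save("s15.png",S["img"],(210,220,330,320),6)
T=arm.get_image("top");save("t15.png",T["img"],(310,130,450,235),5.5)
E
```

```text
cmd [ 591.7 -344.8  119.4]
461 0 40 -90.4 10 -> [-3.469, 0.486, 0.686, 0.087, 0.001, 0.483] rows>= 7.1 TCP [460.9 -12.7 112.3]
[ 593.25464819 -344.20253992  120.10639393] [ 0.78359754 -0.61512369 -0.06850515 -0.05389603] [-0.131826    1.07442953 -1.90667239]
```

View pics/s15.png

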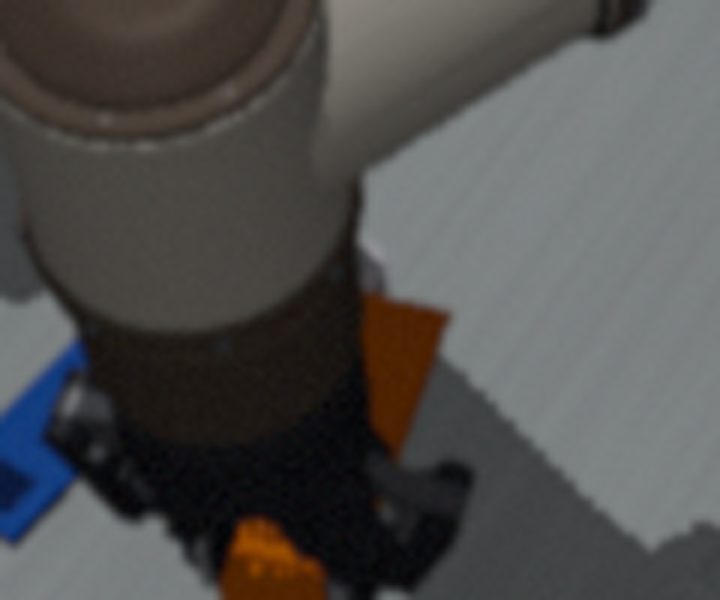

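View pics/t15.png

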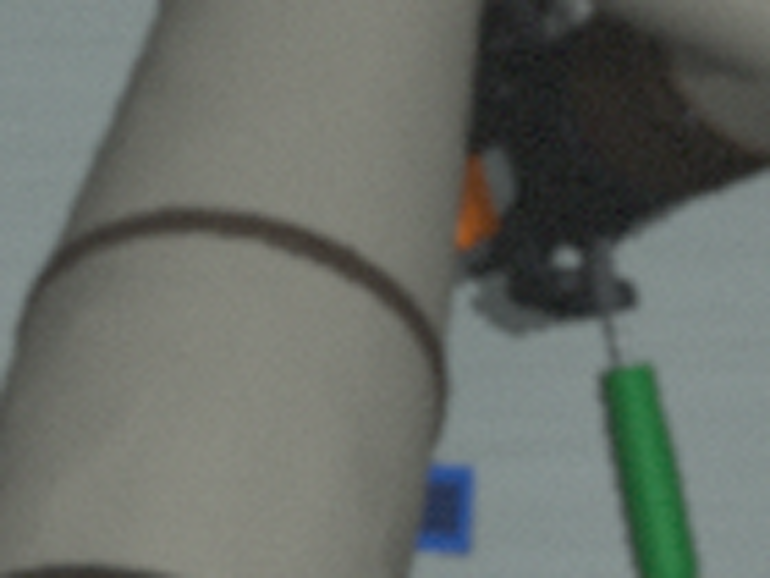

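apply_moves([
  [[-0.95,0.13,0.18,0,0,0,-1],[-0.95,0.13,0.18,0,0,0,-1],[-0.95,0.13,0.18,0,0,0,-1]],
])

```text
clock: 20.1
position: [553.9, -248.6, 116.5]
ee_rot: [0.784, -0.614, -0.073, -0.053]
contact_force: [1.4, -0.2, -0.0]
gripper_width: 37.9
```

apply_moves([
  [[-0.95,0.13,0.18,0,0,0,-1],[-0.95,0.13,0.18,0,0,0,-1],[-0.95,0.13,0.18,0,0,0,-1]],
])

```text
clock: 20.4
position: [518.7, -158.5, 116.0]
ee_rot: [0.785, -0.614, -0.072, -0.053]
contact_force: [0.4, -0.5, -0.5]
gripper_width: 38.1
```

```bash
python3 plan.py c "[-1.9,.26,.36,0,0,0]" "461 -20 40 -90.4 10"
```

```text
cmd [ 520.8 -163.   117.1]
461 -20 40 -90.4 10 -> [-1.377, 0.274, 0.292, 0.087, 0.001, 0.483] rows>= 2.9 TCP [460.9 -32.7 112.3]
```

apply_moves([
  [[-0.7,0.14,0.13,0.09,0,0.48,-1],[-0.7,0.14,0.13,0.09,0,0.48,-1],[-0.7,0.14,0.13,0.09,0,0.48,-1],[-0.7,0.14,0.13,0.09,0,0.48,-1]],
])

```text
clock: 20.8
position: [491.8, -96.8, 116.4]
ee_rot: [-0.704, 0.705, 0.061, 0.062]
contact_force: [0.3, 0.8, -1.1]
gripper_width: 38.0
```

```bash
python3 plan.py c "[-.7,.14,.13,.09,0,.48]" "461 30 30 -90.4 10"
python3 - <<'E'
from bench import arm
s=arm.read_state();print(s['position'],s['ee_rot'])
E
```

```text
cmd [490.3 -97.2 116.5]
461 30 30 -90.4 10 -> [-1.1, 0.301, 0.338, -0.002, 0.001, 0.003] rows>= 2.4 TCP [460.9  17.3 102.3]
[491.80382948 -96.77621232 116.36863151] [-0.70382135  0.70500863  0.06104923  0.06221991]
```

```bash
python3 plan.py "460.5 -5 32 -90.4 10" "460.5 85 25 -90.4 10"
```

```text
460.5 -5 32 -90.4 10 -> [-0.759, 0.304, 0.257, -0.002, 0.001, 0.003] rows>= 1.7 TCP [460.4 -17.7 104.3]
460.5 85 25 -90.4 10 -> [-1.633, 0.309, 0.483, -0.002, 0.001, 0.003] rows>= 3.5 TCP [460.4  72.3  97.3]
```

apply_moves([
  [[-0.76,0.3,0.2,0,0,0,-1],[-0.76,0.3,0.2,0,0,0,-1],[-0.76,0.3,0.2,0,0,0,-1],[-0.76,0.3,0.2,0,0,0,-1]],
])

```text
clock: 21.2
position: [462.7, -18.4, 109.9]
ee_rot: [-0.704, 0.705, 0.061, 0.062]
contact_force: [0.7, 0.1, -1.2]
gripper_width: 38.0
```

apply_moves([
  [[-0.5,0,0.12,0,0,0,-1],[-0.86,0.01,0.26,0,0,0,-1],[-0.86,0.01,0.26,0,0,0,-1],[-0.86,0.01,0.26,0,0,0,-1]],
])

```text
clock: 21.6
position: [462.1, 70.8, 99.1]
ee_rot: [-0.703, 0.706, 0.061, 0.062]
contact_force: [-0.1, -0.1, -1.6]
gripper_width: 37.9
```

```bash
python3 plan.py c "[-1.62,.31,.46,0,0,0]" "460.5 85 21 -90.4 10"
python3 - <<'E'
from h import *
s=arm.read_state();print(s['position'],s['ee_rot'],s['contact_force'])
S=arm.get_image("scene");save("s16.png",S["img"],(250,90,380,200),5.4)
T=arm.get_image("top");save("t16.png",T["img"],(110,180,250,270),5.5)
E
```

```text
cmd [460.3  70.6  99.3]
460.5 85 21 -90.4 10 -> [-0.006, -0.001, 0.063, -0.002, 0.001, 0.003] rows>= 0.1 TCP [460.4  72.3  93.3]
[462.13405067  70.78630027  99.08146185] [-0.70326483  0.70555371  0.06102505  0.06235774] [-0.09206901 -0.05848187 -1.62649937]
```

View pics/s16.png

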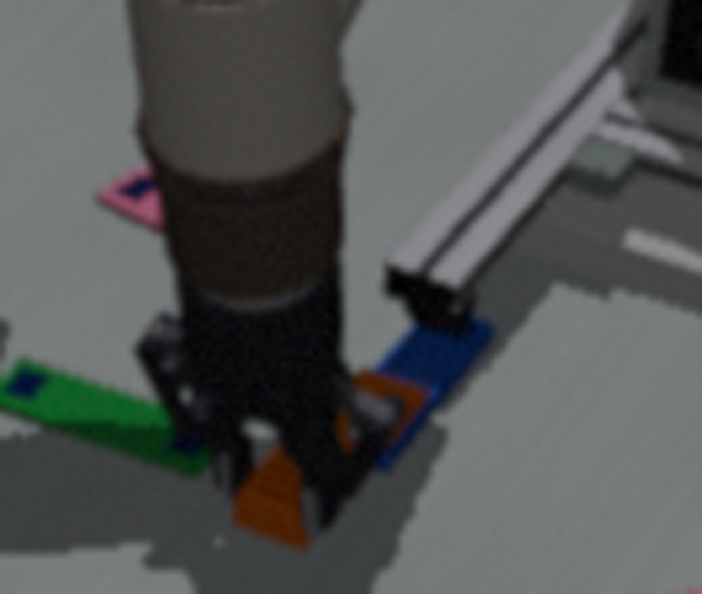

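View pics/t16.png

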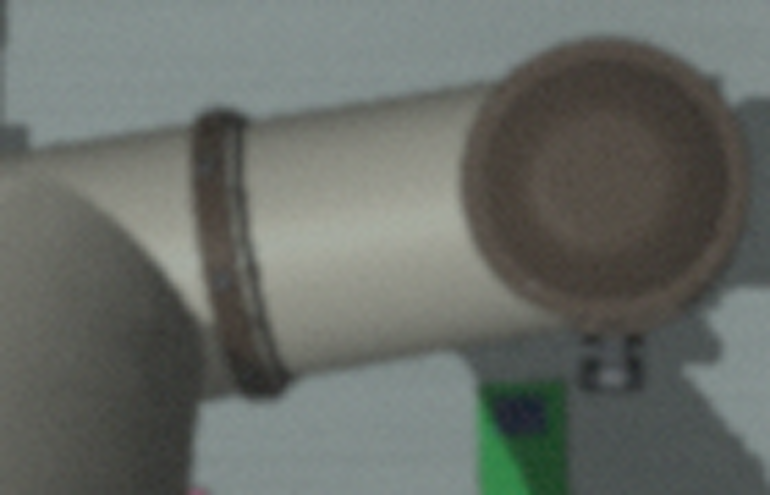

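apply_moves([
  [[0.004,0,0.02,0,0,0,-1],[0.006,0,0.035,0,0,0,-1],[0.006,0,0.035,0,0,0,-1],[0.006,0,0.035,0,0,0,-1]],
])

```text
clock: 22.1
position: [461.2, 70.6, 95.8]
ee_rot: [-0.703, 0.706, 0.061, 0.062]
contact_force: [0.7, -0.9, -0.3]
gripper_width: 38.3
```

apply_moves([
  [[0.001,0,0.008,0,0,0,-1],[0.001,0,0.008,0,0,0,-1],[0.001,0,0.008,0,0,0,-1]],
])

```text
clock: 22.4
position: [461.1, 71.1, 95.0]
ee_rot: [-0.703, 0.706, 0.061, 0.062]
contact_force: [-0.4, 0.1, -0.1]
gripper_width: 38.0
```

apply_moves([
  [[0.001,0,0.008,0,0,0,-1],[0.001,0,0.008,0,0,0,-1],[0.001,0,0.008,0,0,0,-1]],
])

```text
clock: 22.7
position: [461.2, 71.2, 94.2]
ee_rot: [-0.703, 0.706, 0.061, 0.062]
contact_force: [0.2, 0.2, 0.1]
gripper_width: 38.4
```

apply_moves([
  [[0.001,0,0.006,0,0,0,-1],[0.001,0,0.006,0,0,0,-1],[0.001,0,0.006,0,0,0,-1]],
])

```text
clock: 23.0
position: [461.2, 71.1, 93.6]
ee_rot: [-0.703, 0.706, 0.061, 0.063]
contact_force: [0.6, 0.3, 0.6]
gripper_width: 38.4
```

apply_moves([
  [[-0.2,0,0.035,0,0,0,-1],[-0.4,0,0.07,0,0,0,-1],[-0.6,0,0.105,0,0,0,-1],[-0.78,0,0.137,0,0,0,-1],[-0.78,0,0.137,0,0,0,-1],[-0.78,0,0.137,0,0,0,-1]],
])

```text
clock: 23.6
position: [462.1, 150.9, 94.1]
ee_rot: [-0.703, 0.705, 0.061, 0.064]
contact_force: [0.2, 1.4, 3.2]
gripper_width: 38.2
```

```bash
python3 plan.py c "[-.771,0,.194,0,0,0]"
python3 - <<'E'
from h import *
for i in range(3):
    s=arm.read_state();print(s['position'],s['contact_force'])
    S=arm.get_image("scene")
save("s17.png",S["img"],(290,100,390,190),7)
T=arm.get_image("top");print(rects(S,"blue",14))
E
```

```text
cmd [460.7 149.9  93.7]
[462.0708439  150.93506167  94.13590704] [0.2241549  1.4462995  3.21724807]
[462.040984   150.56109428  94.10945554] [0.56148404 1.57946061 3.28920027]
[462.0094478  150.32812702  94.09338472] [0.41679488 2.30194072 2.59585345]
[(471, -284, 129, 39, 85), (-29, 763, 546, 165, 122)]
```

View pics/s17.png

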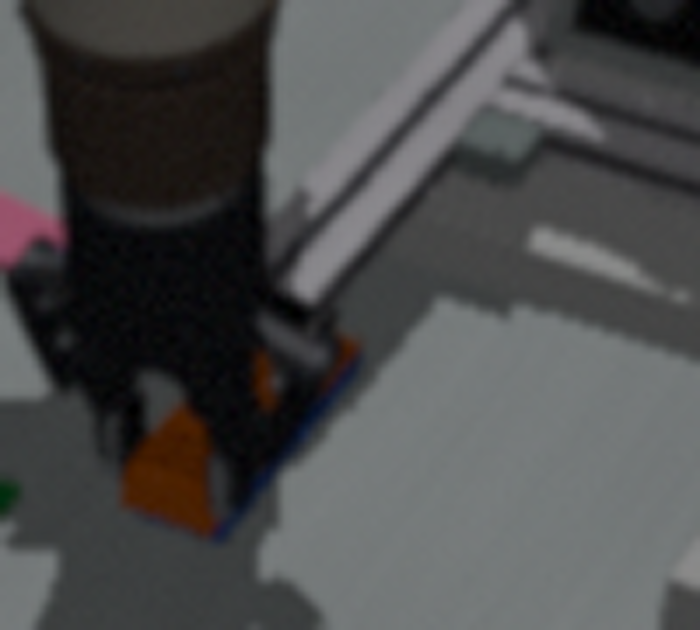

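The stack has not moved, and the taper is sliding flat on it. Next I feel my way in with small steps.

apply_moves([
  [[-0.03,0,0.005,0,0,0,-1],[-0.06,0,0.0105,0,0,0,-1],[-0.08,0,0.014,0,0,0,-1]],
])

```text
clock: 24.1
position: [461.4, 156.9, 94.1]
ee_rot: [-0.703, 0.706, 0.061, 0.062]
contact_force: [0.0, -5.0, 8.5]
gripper_width: 38.0
```

apply_moves([
  [[-0.02,0,0.0035,0,0,0,-1],[-0.04,0,0.007,0,0,0,-1],[-0.06,0,0.0105,0,0,0,-1]],
])

```text
clock: 24.4
position: [461.3, 162.8, 94.1]
ee_rot: [-0.703, 0.706, 0.061, 0.061]
contact_force: [0.2, -5.2, 8.5]
gripper_width: 38.2
```

apply_moves([
  [[-0.02,0,0,0,0,0,-1],[-0.04,0,0.003,0,0,0,-1],[-0.04,0,0.003,0,0,0,-1]],
])

```text
clock: 24.7
position: [461.2, 167.4, 94.1]
ee_rot: [-0.703, 0.706, 0.061, 0.062]
contact_force: [-0.8, -2.9, 5.9]
gripper_width: 38.2
```

```bash
python3 plan.py c "[-.18,0,.0275,0,0,0]"
python3 - <<'E'
from h import *
S=arm.get_image("scene")
save("s18.png",S["img"],(290,100,390,190),7)
E
```

```text
cmd [460.9 168.1  94.1]
```

View pics/s18.png

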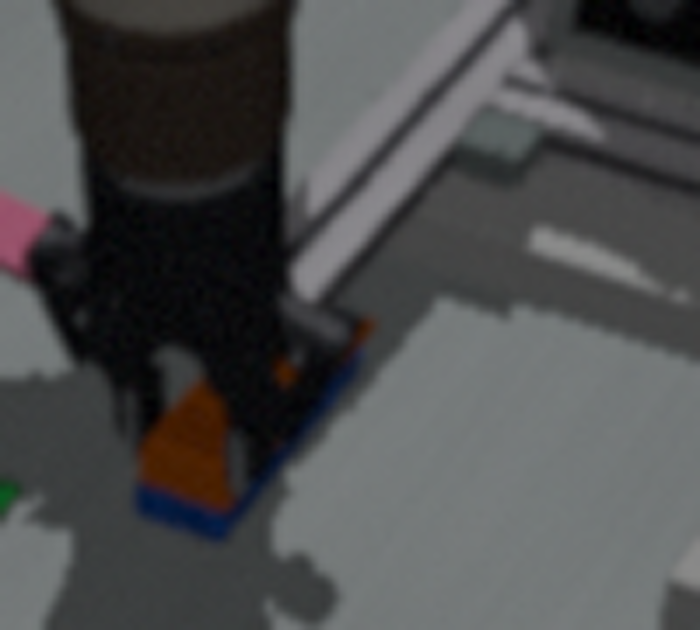

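apply_moves([
  [[-0.02,0,0,0,0,0,-1],[-0.04,0,0.004,0,0,0,-1],[-0.04,0,0.004,0,0,0,-1]],
])

```text
clock: 25.05
position: [461.2, 172.2, 94.2]
ee_rot: [-0.703, 0.706, 0.061, 0.062]
contact_force: [-0.3, -2.2, 3.0]
gripper_width: 38.1
```

apply_moves([
  [[-0.02,0,0.003,0,0,0,-1],[-0.04,0,0.007,0,0,0,-1],[-0.04,0,0.007,0,0,0,-1]],
])

```text
clock: 25.35
position: [461.5, 176.9, 94.2]
ee_rot: [-0.703, 0.706, 0.061, 0.062]
contact_force: [0.1, 1.0, 0.1]
gripper_width: 38.1
```

apply_moves([
  [[-0.015,0,0.0026,0,0,0,-1],[-0.03,0,0.0052,0,0,0,-1],[-0.045,0,0.008,0,0,0,-1]],
])

```text
clock: 25.65
position: [461.3, 181.0, 94.2]
ee_rot: [-0.703, 0.706, 0.061, 0.062]
contact_force: [-0.4, -3.0, 0.1]
gripper_width: 37.9
```

apply_moves([
  [[-0.015,0,0.0026,0,0,0,-1],[-0.03,0,0.0052,0,0,0,-1],[-0.03,0,0.0052,0,0,0,-1]],
])

```text
clock: 25.95
position: [461.3, 184.2, 94.2]
ee_rot: [-0.703, 0.706, 0.061, 0.062]
contact_force: [-0.6, -2.3, -0.7]
gripper_width: 38.4
```

apply_moves([
  [[-0.015,0,0.0026,0,0,0,-1],[-0.03,0,0.0052,0,0,0,-1],[-0.045,0,0.008,0,0,0,-1]],
])

```text
clock: 26.25
position: [461.4, 188.5, 94.2]
ee_rot: [-0.703, 0.706, 0.061, 0.062]
contact_force: [0.4, -3.9, -0.8]
gripper_width: 38.3
```

apply_moves([
  [[-0.015,0,0.0026,0,0,0,-1],[-0.03,0,0.0052,0,0,0,-1],[-0.045,0,0.008,0,0,0,-1]],
])

```text
clock: 26.55
position: [461.3, 193.1, 94.2]
ee_rot: [-0.703, 0.706, 0.061, 0.062]
contact_force: [-0.2, -4.8, -0.7]
gripper_width: 37.9
```

```bash
python3 plan.py c "[-.245,0,.04,0,0,0]"
python3 - <<'E'
from h import *
for i in range(3):
    s=arm.read_state();print(s['position'],s['contact_force'],s['ee_rot'])
    S=arm.get_image("scene")
save("s19.png",S["img"],(290,90,400,190),6.5)
T=arm.get_image("top");save("t19.png",T["img"],(110,180,250,270),5.5)
E
```

```text
cmd [461.  192.9  94.4]
[461.34629136 193.06893284  94.20952685] [-0.20717835 -4.84377495 -0.66051289] [-0.70303116  0.70580664  0.06124538  0.06191273]
[461.3446486  193.35523288  94.20913821] [-0.01358728 -3.53622465 -1.65656962] [-0.70306572  0.70575611  0.06132218  0.06202019]
[461.34954274 193.37933808  94.21624124] [-0.59162811 -3.7066397  -2.5523729 ] [-0.70308518  0.70572611  0.06135477  0.06210862]
```

View pics/s19.png

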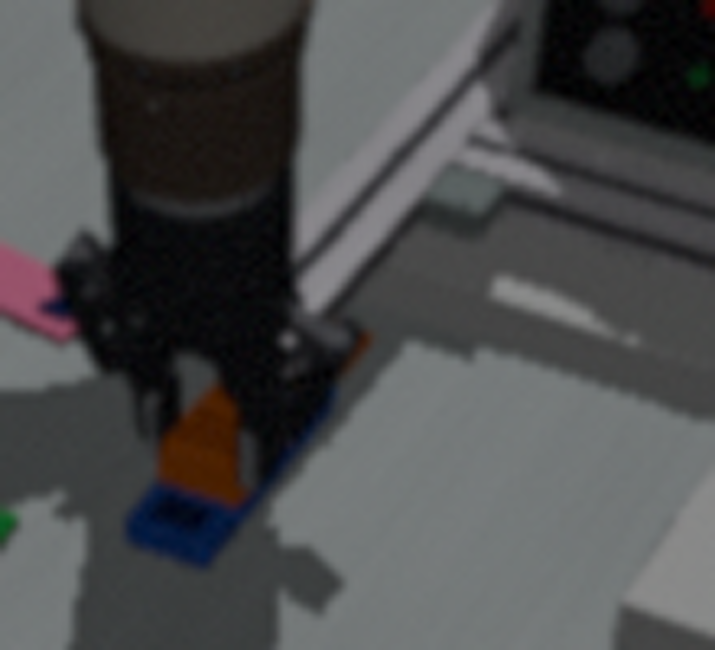

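View pics/t19.png

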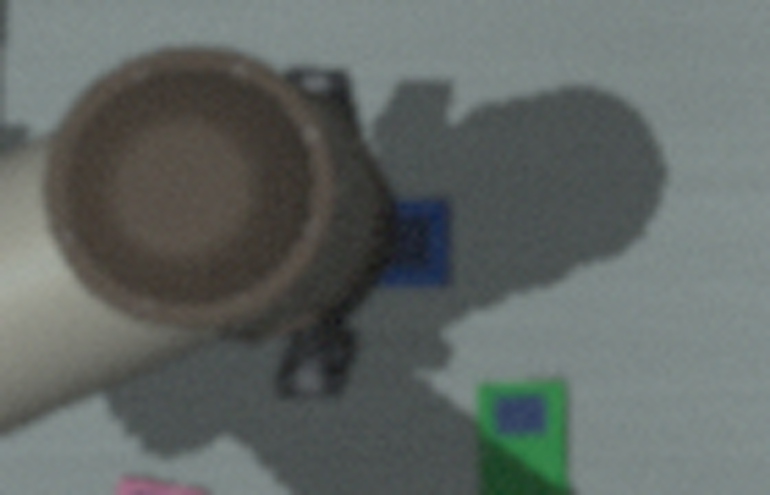

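apply_moves([
  [[-0.01,0,0.003,0,0,0,-1],[-0.02,0,0.0055,0,0,0,-1],[-0.02,0,0.0055,0,0,0,-1]],
])

```text
clock: 27.05
position: [461.4, 195.1, 94.2]
ee_rot: [-0.703, 0.706, 0.061, 0.062]
contact_force: [-0.3, -4.0, -0.8]
gripper_width: 37.9
```

apply_moves([
  [[0,0,0,0,0,0,-1],[0,0,0,0,0,0,-1],[0,0,0,0,0,0,-1],[0,0,0,0,0,0,-1],[0,0,0,0,0,0,-1],[0,0,0,0,0,0,-1],[0,0,0,0,0,0,-1],[0,0,0,0,0,0,-1]],
])

```text
clock: 27.85
position: [461.4, 195.1, 94.2]
ee_rot: [-0.703, 0.706, 0.061, 0.062]
contact_force: [-0.2, -5.5, -0.4]
gripper_width: 37.9
```

Run:
```python
from h import *
for i in range(3):
    s=arm.read_state();print(s['position'],s['contact_force'],s['ee_rot'],s['gripper_width'])
    S=arm.get_image("scene")
save("s20.png",S["img"],(290,90,400,190),6.5)
T=arm.get_image("top");save("t20.png",T["img"])
```

```text
[461.43161338 195.07221521  94.17986457] [-0.2374269  -5.48553331 -0.37399118] [-0.70306433  0.70576449  0.06122244  0.06203915] 37.861291883585814
[461.43064988 195.07777142  94.17924762] [-0.35446723 -5.44034309 -0.85448993] [-0.70309432  0.70573654  0.06121979  0.06201968] 38.28266022207412
[461.43950433 195.09729004  94.20576018] [-0.70748347 -4.73479641 -0.7140035 ] [-0.70308835  0.7057378   0.06122303  0.06206978] 38.47410918161954
```

View pics/s20.png

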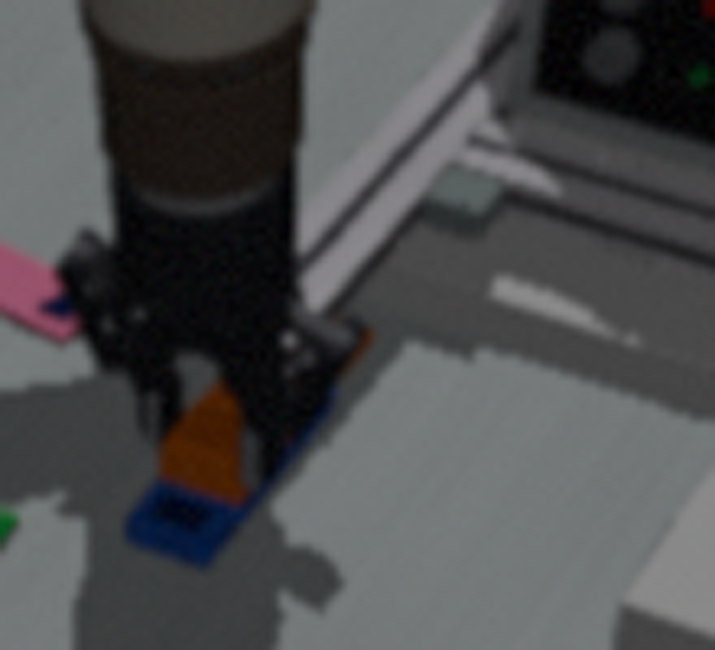

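View pics/t20.png

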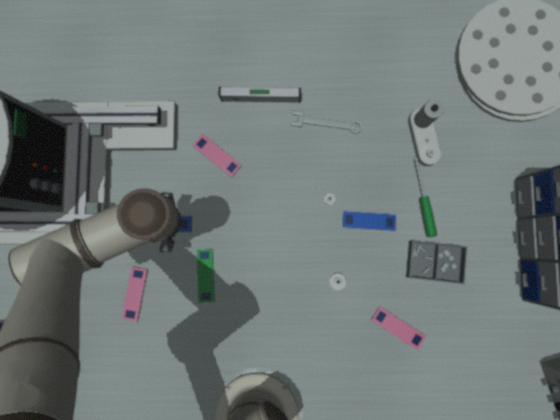

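```bash
python3 -c "
from bench import arm
print(arm.job_done());s=arm.read_state();print(s['clock'],s['position'],s['contact_force'],s['gripper_width'])"
```

```text
the job is handed in; nothing more can be done
None
the job is handed in; nothing more can be done
```

I laid two blue plates flat under the hanging foot, one on top of the other, and slid the orange taper in on top, thin end first. I stopped when the push was steady at about 5 N, and handed the job in at about 28 s with the jaws still holding the taper's heel. I got no verdict.

**Last checks:**
- **Push:** it held at 4.7–5.5 N. It grew steadily with travel, from 3.0 N at 181 mm to about 5.2 N at 195 mm.
- **Foot lift:** I estimate about 3 mm, both from the push and from the travel since first contact (about 21 mm at 0.14 mm per mm). I could not measure the foot itself.
- **Gap:** first contact with the foot implies a gap of about 27 mm. The cameras gave 25–28 mm from the rail end. Both call for two plates.
- **Alignment:** the stack and the rail were within about 1 mm of each other sideways. The stack did not visibly move while the taper went in.
- **Foot on the packers:** I estimate the foot sits near taper x = -5 mm, on the slope, and plate x = +34 mm. The taper value relies on where I gripped it.
- **Grip:** steady at 38 mm opening. No grip force is reported, so the 3 N is not directly checked.
- **Surroundings:** the tools, parts and spare plate look undisturbed in the last top picture.

**What was less certain:**
- The opening read 35–38 mm on 40 mm parts, probably finger flex.
- The foot briefly pushed the taper down on the gripper with about 2.5 N. I lowered the arm slightly so the plates carry the load, and it fell to under 1 N.

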